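# Load the reagent station and crank its rack under the sippers

## Task

Raise the clear hood of the reagent station until its gas struts hold it open by themselves, and, with the carriage still out at its loading end, stand every orange-capped reagent bottle upright in the blue rack, one to a cell. Then turn the handwheel until the pointer on the carriage lines up with the red mark on the scale, and shut the hood fully, with all bottles still standing in their cells. Leave the tip box, the green-capped jar and the black strip block where they are.

Things in the scene. Friction and masses are not known exactly. Their poses are not given: they have to be found in the camera images.
- station: white instrument with a black bay, fixed; origin at bench height under the middle of the bay; x away from the operator, y left along the bay, z up. Bay 270 mm long (y), white end walls (outer faces at y +-147) and back wall (x 91 to 105) 118 mm high. Behind: cabinet 112 high to x 255, tilted screen (x 200, y -75) to 205 high. Scale rail x -125 to -111, 88 high; low wall x -78, 68 high
- comb (a point): middle of the clear sipper comb: a fixed bar 16 mm wide (in y) along station x, from the back wall to 48 mm ahead of the rack middle line (x -48), at station y = -74 mm; with its needles and fittings it spans 107 to 124 mm above the bench; this point is 114 mm above the bench
- hood (a joint): angle of the clear hood, rad: 0 shut, 1.66 (its stop) standing just past upright. It weighs 0.75 kg; two gas struts nearly carry it: they balance it at about 0.85 rad: below that it sinks shut by itself in 2 to 4 s, above it rises by itself to its stop (from 1.0 rad in about 2 s). Lifting or lowering it takes under 4 N at the pull bar
- hinge (a point): middle of the hood's hinge line, 100 mm behind the station's middle and 123 mm above the bench; moves with the hood, y axis along the hinge line. Shut, the hood is a flat 5 mm plate 294 mm wide that reaches 180 mm forward of the hinge
- pull (a point): middle of the hood's pull bar: round steel bar 12 mm thick, 130 mm long, parallel to the hinge line, in the hood's plane, 215 mm from the hinge line and 35 mm beyond the hood's front edge; a 12 mm arm at each end joins it to the hood. Moves with the hood. Shut, it is 123 mm above the bench, 25 mm free on both sides, nothing below it higher than 92 mm.
- slide (a joint): travel of the carriage in m: 0 at the loading end (left), growing as it moves towards the handwheel (station -y); at 0.060 the pointer is on the red mark; range -0.002 to 0.085. It starts between 0 and 0.012 and counts as at the loading end below 0.030
- rack (a point): middle of the inner floor of the blue rack on the carriage, 30 mm above the bench; axes as the station's. 2 x 3 square cells, 50 mm inner width: centres at x = -27, +27 and y = -54, 0, +54 mm from this point; walls and dividers 4 mm thick, 40 mm high. At the loading end all six cells are clear of the sipper comb
- pointer (a point): tip of the yellow pointer (3 mm wide) on the carriage's front arm, over the scale rail, 88 mm above the bench
- mark (a point): the long red mark of the scale on the top of the white front rail, 88 mm above the bench; axes as the station's. The scale has a line every 10 mm along station y
- wheel (a joint): angle of the handwheel, rad, many turns; one turn (2 pi) moves the carriage 10 mm. It grows clockwise as seen from the wheel's side (from station -y): the top goes away from the operator (+x) and the carriage moves towards the wheel. It takes about 2 N at the handle and stays where it is left
- hub (a point): point on the handwheel's axis (along station y), 75 mm above the bench at the right-hand end of the station, level with the crank point. The black wheel, 100 mm in diameter, lies 49 to 61 mm nearer the station (+y) than this point
- crank (a point): grip point on the wheel's grey revolving handle, a round bar 18 mm thick along station y that circles the hub point at 38 mm radius. The bar reaches 49 mm from this point towards the wheel and 21 mm outwards. It turns freely on its own pin, so it can be gripped from above and led round without turning the hand
- bottle0: white reagent bottle with an orange cap, 62 mm tall, about 60 g: body 40 mm in diameter up to 37 mm, then a cap 28 mm in diameter from 42 to 62 mm; origin at the centre of the underside, z up. Absent in some runs
- bottle1: white reagent bottle with an orange cap, 62 mm tall, about 60 g: body 40 mm in diameter up to 37 mm, then a cap 28 mm in diameter from 42 to 62 mm; origin at the centre of the underside, z up. Absent in some runs
- bottle2: white reagent bottle with an orange cap, 62 mm tall, about 60 g: body 40 mm in diameter up to 37 mm, then a cap 28 mm in diameter from 42 to 62 mm; origin at the centre of the underside, z up. Absent in some runs
- bottle3: white reagent bottle with an orange cap, 62 mm tall, about 60 g: body 40 mm in diameter up to 37 mm, then a cap 28 mm in diameter from 42 to 62 mm; origin at the centre of the underside, z up. Absent in some runs
- bottle4: white reagent bottle with an orange cap, 62 mm tall, about 60 g: body 40 mm in diameter up to 37 mm, then a cap 28 mm in diameter from 42 to 62 mm; origin at the centre of the underside, z up. Absent in some runs
- tip_box: box of pipette tips, 85 x 122 x 65 mm, clear with a blue top; origin under its centre; bystander
- wash_bottle: clear jar with a green cap, 62 mm in diameter, 130 mm tall; origin under its centre; bystander
- strip_block: black block holding a strip of small tubes, 40 x 130 x 45 mm; origin under its centre; bystander
There are look-alikes about, which are no part of the job. What is shaped like the bottle3 but pink or purple is not meant.

How it is judged:
On the way, in this order (a step that is already met when the one before it is completed fails the run):
1. the hood stands open on its struts, untouched by the robot (value of joint hood above 1.3 rad and contact force between each of the arm, the fingers and hood below 0.1 N), for 0.5 s.
2. every bottle stands upright in a cell of the rack, with the carriage still at its loading end (angle between each of bottle0, bottle1, bottle2, bottle3, bottle4's own z axis and vertical below 0.15 rad and z of bottle0 in the frame of rack between -0.006 and 0.006 m and x of bottle0 in the frame of rack between -0.06 and 0.06 m and y of bottle0 in the frame of rack between -0.088 and 0.088 m and z of bottle1 in the frame of rack between -0.006 and 0.006 m and x of bottle1 in the frame of rack between -0.06 and 0.06 m and y of bottle1 in the frame of rack between -0.088 and 0.088 m and z of bottle2 in the frame of rack between -0.006 and 0.006 m and x of bottle2 in the frame of rack between -0.06 and 0.06 m and y of bottle2 in the frame of rack between -0.088 and 0.088 m and z of bottle3 in the frame of rack between -0.006 and 0.006 m and x of bottle3 in the frame of rack between -0.06 and 0.06 m and y of bottle3 in the frame of rack between -0.088 and 0.088 m and z of bottle4 in the frame of rack between -0.006 and 0.006 m and x of bottle4 in the frame of rack between -0.06 and 0.06 m and y of bottle4 in the frame of rack between -0.088 and 0.088 m and value of joint slide below 0.03 m), for 0.3 s.
At the end, for the whole second after the job is handed in: All bottles present stand upright (within 0.15 rad) on the floor of a rack cell (within 6 mm in height), at rest; the carriage's pointer is within 3 mm of the red mark, the carriage is still, and the hood is shut (within 0.05 rad) (angle between each of bottle0, bottle1, bottle2, bottle3, bottle4's own z axis and vertical below 0.15 rad and z of bottle0 in the frame of rack between -0.006 and 0.006 m and x of bottle0 in the frame of rack between -0.06 and 0.06 m and y of bottle0 in the frame of rack between -0.088 and 0.088 m and z of bottle1 in the frame of rack between -0.006 and 0.006 m and x of bottle1 in the frame of rack between -0.06 and 0.06 m and y of bottle1 in the frame of rack between -0.088 and 0.088 m and z of bottle2 in the frame of rack between -0.006 and 0.006 m and x of bottle2 in the frame of rack between -0.06 and 0.06 m and y of bottle2 in the frame of rack between -0.088 and 0.088 m and z of bottle3 in the frame of rack between -0.006 and 0.006 m and x of bottle3 in the frame of rack between -0.06 and 0.06 m and y of bottle3 in the frame of rack between -0.088 and 0.088 m and z of bottle4 in the frame of rack between -0.006 and 0.006 m and x of bottle4 in the frame of rack between -0.06 and 0.06 m and y of bottle4 in the frame of rack between -0.088 and 0.088 m and value of joint hood below 0.05 rad and y of pointer in the frame of mark between -0.003 and 0.003 m and velocity of joint slide between -0.002 and 0.002 m/s and linear speed of each of bottle0, bottle1, bottle2, bottle3, bottle4 below 0.03 m/s); the robot touches nothing.
It fails at once if the tip box is pushed more than 4 cm from its place (distance of tip_box from where it was at the start of the episode above 0.04 m).
It fails at once if the green-capped jar is pushed more than 4 cm from its place (distance of wash_bottle from where it was at the start of the episode above 0.04 m).
It fails at once if the strip block is pushed more than 4 cm from its place (distance of strip_block from where it was at the start of the episode above 0.04 m).
Of bottle0, bottle1, bottle2, bottle3, bottle4 only 3 to 5 are there at a start; the rules pass over those that are not, and their reading is None.
At some moment in a run one of bottle0, bottle1, bottle2, bottle3, bottle4 may be knocked a few centimetres aside while the robot is not near it.
It also fails if it takes over 210 s, if anything falls off the work surface, if the arm or the gripper's body presses on something with over 40 N, if the wrist force passes 120 N, or if a joint passes its speed limit or range.

## Robot

A 6-joint arm with a two-finger parallel gripper is mounted at the origin on the work surface. World frame = base frame: x ahead of the robot, y to its left, z up, the work surface at z = 0. Lengths are in m, angles in rad, forces in N, time in s.
With the tool pointing down it reaches from about 0.375 to 0.9 m from the base axis. Payload 3.1 kg.
Tool frame: the origin (TCP) lies midway between the tips of the shut fingers; the grasp point (between the pads) lies 19 mm behind it; x points along the fingers, z is the direction in which the jaws open and shut, and the axes are right-handed (so a half turn about x gives the same grasp; the last joint's range is limited). The gripper opens to 85 mm and grips with 20 to 120 N. Pads are 22 mm wide; open, the fingers measure 114 mm over their backs; the gripper's body (76 mm by 85 mm) begins 54 mm behind the grasp point. The pads swing forward as they close: fully open they stand 13 mm farther back than shut.
Start: joints at [-1.478, 0.527, 1.433, -0, 1.181, -0.178], TCP at [0.168, -0.602, 0.231] pointing down, gripper open.
Joint ranges: [-3.08, 3.08], [-0.75, 2.2], [0.22, 2.44], [-1.43, 4.57], [0, 2.65], [-2.85, 2.85]. Speed limits (rad/s): [2.79, 2.79, 3.14, 3.14, 3.14, 3.14].

## Interface

Orientations are given as a unit quaternion [x, y, z, w].
In Python, from station import status, snapshot, camera_params, ticket gives the robot as it stands.
- The arm moves only by the tool arm_command, never from a script. Its argument "series" is a list that holds one entry, the list of rows, each a list of 4 numbers: the shift along the tool's x, y, z in mm, then the turn about the tool's x in rad. A call has 1 to 10 rows; each row shifts and turns the commanded pose from where the row before left it, along the tool's axes as they then stand; what a row does not reach is not made up. A row lasts 1/10 s, in which the tool goes at most 50 mm and 8.59 degrees, less where a joint would pass 70% of its speed; a pose out of reach is approached as far as the arm can. A call is refused whole if a number of a shift passes 50 or a number of a turn 0.15, either way. A call with a gripper value outside its range is refused whole. "jaw" is the opening in per cent of the stroke, from 0 (shut) to 100 (fully open), set as the call begins (left out, the last holds). The fingers move at their own pace and stop on an object; "force" is the grip in N (left out, the last holds). Time passes only in rows, so rows that do not move let the fingers close. It gives the time, the measured TCP pose, the force and the opening at its end, in the units of the state.
- status.sense(): the state, without advancing time (a new reading comes with each control period).
- snapshot(name): name is "side" or "top"; returns the picture (384x512x3 uint8, red, green, blue); there is no depth.
- camera_params(name): a dict with "fovy" (degrees; the focal length in pixels is half the picture's height over the tangent of half this angle, whatever the lens; pixels are square), "cx", "cy" (the principal point, pixels), "k1" (the pictures are not rectified: a ray, as slopes to the right and down, at radius r is drawn at 1 + k1 r^2 times it, then the intrinsics apply), "extrinsics" (4x4, takes a point from camera to world coordinates). Camera axes: x right, y down, z forward; pixel columns grow to the right and rows downward; lengths in m; the calibration is good to about 2 mm. A picture is of the moment at which its call begins. camera_params takes no time and is no camera call.
- ticket.sign_off(): hands the job in, once; it reports no verdict.
The state is a dict: "t": time; "q": joint angles; "qd": joint speeds; "tau": joint torques, N m; "tcp_pos": TCP position; "tool_rot": TCP orientation; "force": force on the tool from outside, world axes, zero at the start; "ft_torque": the same for the moment, N m; "finger_gap": opening from 0.0 (shut) to 1.0 (fully open).
Only numpy, scipy, OpenCV 4.12 (cv2) and the standard library are available. Lean on these libraries where they do the work, as an engineer would, in place of code of your own. Each camera call takes 0.05 s, during which the arm holds its last target. There are 200 camera calls.

## Working session

There is one attempt and no reset: what is moved stays moved. The work goes in short steps, Python scripts to look and compute and a tool call to move; the robot and the scene stay as the last step left them, time stands still between calls to the robot, and variables do not carry over. Pictures are saved under pics/ and viewed, about 12 in all and at most 16, crops included, and the job is handed in when it is done.

Besides the shell and the picture viewer there is one more tool, called as name([rows], argument=value, ...), one row to a line, values as JSON. arm_command: Moves the arm, as the interface text tells. Its arguments: {"type":"object","properties":{"series":{"type":"array"},"jaw":{"type":"number"},"force":{"type":"number"}},"required":["series"]}

```bash
ls; mkdir -p pics
python3 - <<'E'
from station import status, snapshot, camera_params
import cv2,numpy as np
s=status.sense();print(s)
for n in("side","top"):
    p=camera_params(n);print(n,p)
    im=snapshot(n);cv2.imwrite(f"pics/{n}0.png",cv2.resize(im[:,:,::-1],(800,600),interpolation=cv2.INTER_CUBIC));np.save(f"pics/{n}0.npy",im)
E
```

```text
pics
{'t': 0.0, 'q': array([-1.47755896e+00,  5.28465560e-01,  1.43391408e+00,  5.70033536e-06,
        1.18138125e+00, -1.78507722e-01]), 'qd': array([ 2.70334498e-04, -1.35075602e-04, -5.82077017e-05,  6.93622670e-04,
        9.76857993e-05, -1.46056688e-03]), 'tau': array([-8.56358638e-04, -4.42354596e+01, -1.78024238e+01, -3.47228852e-04,
        8.24496557e-03, -1.37484912e-05]), 'tcp_pos': array([ 0.16771551, -0.60133273,  0.23033024]), 'tool_rot': array([ 0.42823062,  0.56363549, -0.42709875,  0.56260131]), 'force': array([0.15644253, 0.22466776, 0.03112235]), 'ft_torque': array([ 0.05847336,  0.01068795, -0.05233603]), 'finger_gap': 0.9994165078053064}
side {'fovy': 45.010539411564444, 'cx': 259.8189095947985, 'cy': 197.43333384597224, 'k1': -0.17806424897212333, 'extrinsics': array([[-0.93212069, -0.19266978,  0.30664211,  0.08203561],
       [-0.36203793,  0.51661156, -0.77591303,  0.9553375 ],
       [-0.00891986, -0.83426066, -0.55129809,  0.76612681],
       [ 0.        ,  0.        ,  0.        ,  1.        ]])}
top {'fovy': 51.555989962494834, 'cx': 256.5443158892425, 'cy': 186.8661292866255, 'k1': -0.08932186378302291, 'extrinsics': array([[-0.01131426, -0.99515502,  0.09766507,  0.35015291],
       [-0.99988658,  0.01028862, -0.01099893,  0.00178058],
       [ 0.0099408 , -0.09777844, -0.99515856,  1.37929503],
       [ 0.        ,  0.        ,  0.        ,  1.        ]])}
```

View pics/side0.png

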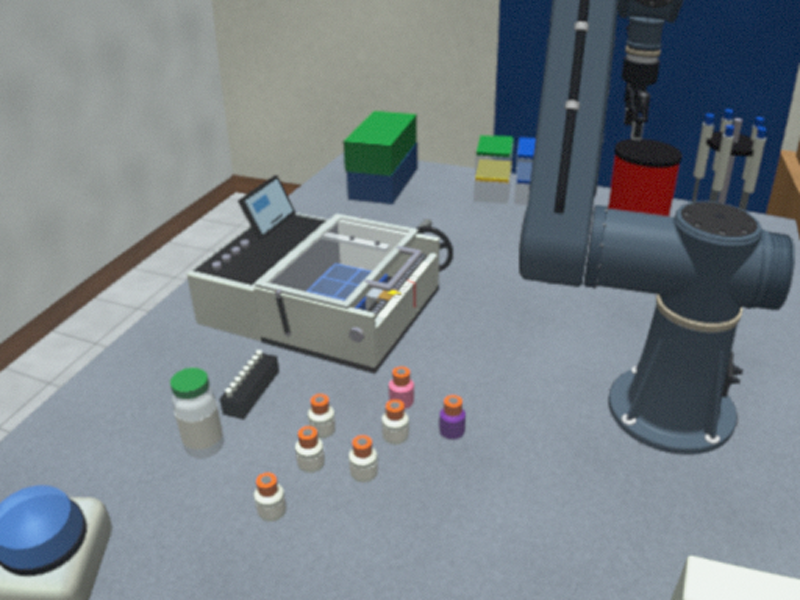

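View pics/top0.png

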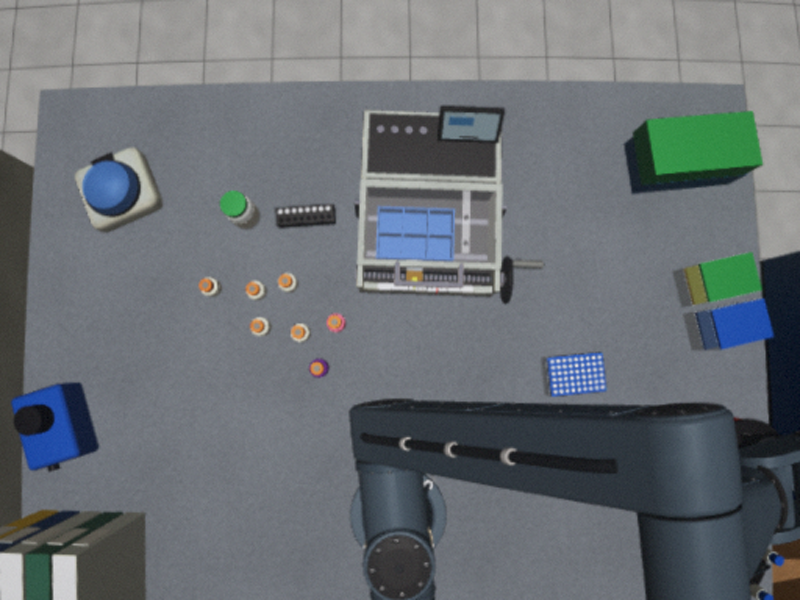

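The images show five orange-capped white bottles. In the top view (800x600) they are at (208,286), (255,289), (287,281), (260,326) and (300,332). Two things could be mistaken for them: the pink bottle at (336,322) and the purple one at (318,367). The station is at about (431,200), with the crank handle at (525,264). Next I measure, with close crops.

```bash
cat > h.py <<'E'
import numpy as np, cv2
from station import status, snapshot, camera_params
P={n:camera_params(n) for n in("side","top")}
def K(p):
    f=192/np.tan(np.radians(p["fovy"]/2)); return np.array([[f,0,p["cx"]],[0,f,p["cy"]],[0,0,1.]]),np.array([p["k1"],0,0,0,0.])
def ray(n,uv):
    p=P[n];k,d=K(p);E=p["extrinsics"]
    # forward model r_d = r(1+k1 r^2); undistortPoints inverts it
    q=cv2.undistortPointsIter(np.array(uv,float).reshape(-1,1,2),k,d,None,None,(3,60,1e-10)).reshape(-1,2)
    v=np.c_[q,np.ones(len(q))]@E[:3,:3].T
    return E[:3,3],v/np.linalg.norm(v,axis=1,keepdims=True)
def plane(n,uv,z):
    o,v=ray(n,uv); return o+v*((z-o[2])/v[:,2])[:,None]
def proj(n,X):
    p=P[n];k,d=K(p);T=np.linalg.inv(p["extrinsics"])
    r=cv2.projectPoints(np.array(X,float).reshape(-1,1,3),cv2.Rodrigues(T[:3,:3])[0],T[:3,3],k,d)[0]
    return r.reshape(-1,2)
def tri(us,ut):
    """two-view point and ray gap"""
    o1,v1=ray("side",us);o2,v2=ray("top",ut);out=[]
    for a,b in zip(v1,v2):
        s=np.linalg.lstsq(np.c_[a,-b],o2-o1,rcond=None)[0]
        A,B=o1+s[0]*a,o2+s[1]*b; out.append(np.r_[(A+B)/2,np.linalg.norm(A-B)])
    return np.array(out)
def blobs(im,lo,hi,amin=15):
    m=cv2.inRange(cv2.cvtColor(im,cv2.COLOR_RGB2HSV),np.array(lo),np.array(hi))
    n,_,st,c=cv2.connectedComponentsWithStats(m)
    return [(c[i],st[i,4]) for i in range(1,n) if st[i,4]>=amin]
ORANGE=((4,150,110),(14,255,255))
def save(im,name,x,y,w,h,k):
    cv2.imwrite(f"pics/{name}.png",cv2.resize(im[y:y+h,x:x+w,::-1],None,fx=k,fy=k,interpolation=cv2.INTER_CUBIC))
E
python3 - <<'E'
from h import *
import itertools
np.set_printoptions(precision=4,suppress=True)
S,T=np.load("pics/side0.npy"),np.load("pics/top0.npy")
bs=[b for b in blobs(S,*ORANGE)];bt=[b for b in blobs(T,*ORANGE)]
print("side",[(b[0].round(1),b[1]) for b in bs]);print("top",[(b[0].round(1),b[1]) for b in bt])
for b in bt:
    r=[(*tri([a[0]],[b[0]])[0],a[0].round(0)) for a in bs]
    r=min(r,key=lambda r:r[3]+ (0 if 0.03<r[2]<0.12 else 1)); print(b[0].round(1),np.round(r[:4],4),r[4])
a=cv2.resize(T[60:200,220:360,::-1],(560,560),interpolation=cv2.INTER_CUBIC)
cv2.imwrite("pics/stT.png",a); save(S,"stS",110,100,190,150,4); save(T,"botT",120,160,120,90,6)
E
```

```text
side [(array([256.2, 239.3]), np.int32(39)), (array([204.2, 257.1]), np.int32(50)), (array([289.4, 258. ]), np.int32(43)), (array([252.7, 260.2]), np.int32(58)), (array([196.3, 277.9]), np.int32(58)), (array([231.3, 283.9]), np.int32(55)), (array([170.3, 308.1]), np.int32(65))]
top [(array([131.9, 182.3]), np.int32(29)), (array([164.6, 209.1]), np.int32(17)), (array([202.9, 236.8]), np.int32(18))]
[131.9 182.3] [0.5004 0.4075 0.0549 0.0012] [170. 308.]
[164.6 209.1] [0.4103 0.2953 0.0552 0.0031] [231. 284.]
[202.9 236.8] [0.3181 0.1674 0.0543 0.0051] [289. 258.]
```

View pics/stT.png

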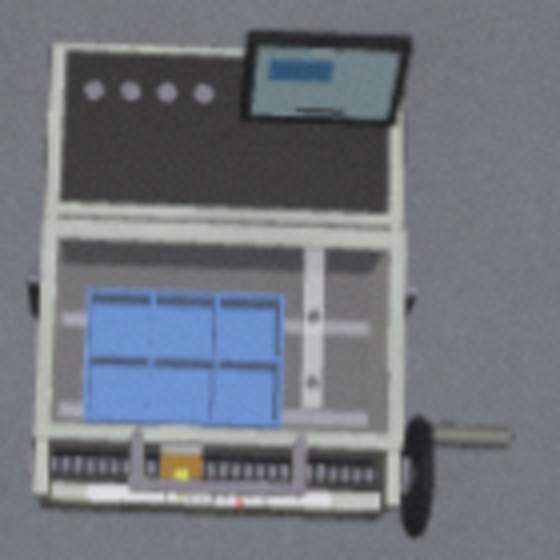

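View pics/stS.png

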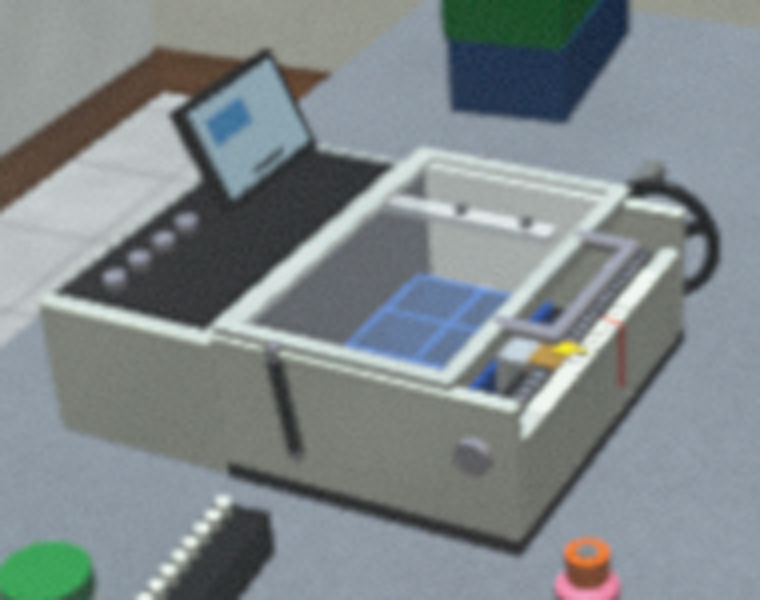

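View pics/botT.png

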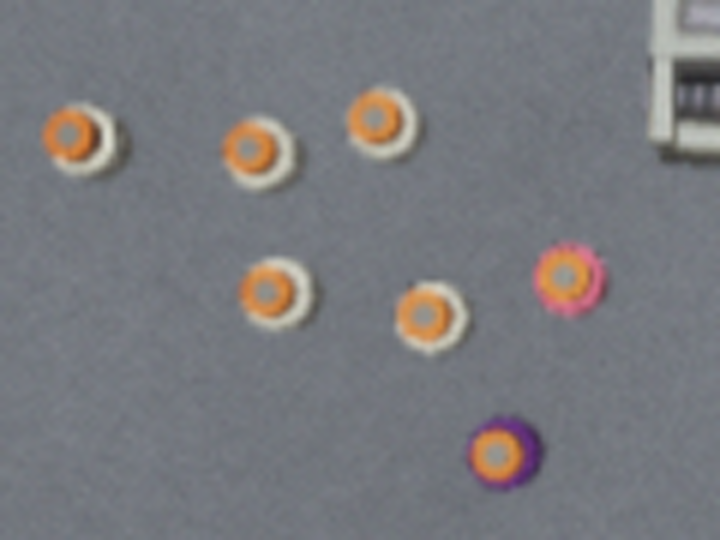

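The crop confirms the five white bottles, and the pink and purple ones at right/below. The station's pull bar, yellow pointer and red mark are clear in both views. Now I fit the station pose.

```bash
cat >> h.py <<'E'
ORANGE=((3,110,110),(20,255,255))
def caps(im,amin=15):
    m=cv2.inRange(cv2.cvtColor(im,cv2.COLOR_RGB2HSV),np.array(ORANGE[0]),np.array(ORANGE[1]))
    cs,_=cv2.findContours(m,cv2.RETR_EXTERNAL,cv2.CHAIN_APPROX_NONE)
    out=[]
    for c in cs:
        M=cv2.moments(cv2.convexHull(c))
        if M["m00"]>=amin: out.append((M["m10"]/M["m00"],M["m01"]/M["m00"],M["m00"]))
    return out
E
python3 - <<'E'
from h import *
np.set_printoptions(precision=4,suppress=True)
S,T=np.load("pics/side0.npy"),np.load("pics/top0.npy")
cs,ct=caps(S),caps(T)
for b in ct:
    r=[(*tri([a[:2]],[b[:2]])[0],) for a in cs]
    r=min(r,key=lambda r:r[3]+(0 if 0.03<r[2]<0.12 else 1)); print(np.round(b,1),np.round(r,4),"plane62",plane("top",[b[:2]],.062)[0][:2])
t=lambda p:(np.array(p)/4.)+[220,60]-.375
s=lambda p:(np.array(p)/4.)+[110,100]-.375
names=["pullL","pullR","mark","pointer","hoodBL","hoodFL","hoodFR"]
top=[(137,487),(299,487),(239,498),(180,497),(45,225),(38,437),(400,444)]
side=[(551,331),(630,243),(605,317),(583,349),(222,328),(455,377),(625,190)]
R=tri(s(side),t(top))
for n,r in zip(names,R):print(n,r)
h=plane("top",t([(45,225),(405,234),(400,444),(38,437)]),.123);print(h)
print([np.linalg.norm(h[i]-h[(i+1)%4]) for i in range(4)])
for z in(.085,.095):print("rack",plane("top",t([(90,290),(283,294),(278,424),(85,422)]),.070))
m=plane("top",t([(510,436),(434,434)]),.113);print("handle z113",m)
# yellow and red centroids
for nm,lo,hi in(("yel",(22,150,120),(35,255,255)),("red",(170,90,80),(180,255,255)),("red0",(0,90,80),(4,255,255))):
    for n,I in(("top",T),("side",S)):
        print(nm,n,[(b[0].round(1),b[1]) for b in blobs(I,lo,hi,3) ][:8])
E
```

```text
[503.1 364.5 185. ] [-0.1654 -0.8055  0.1356  0.1055] plane62 [-0.1364 -0.8446]
[202.4 235.4  42.5] [0.3203 0.1685 0.0534 0.0001] plane62 [0.3206 0.1675]
[190.4 212.3  41.5] [0.3971 0.2084 0.0548 0.0002] plane62 [0.397  0.2073]
[164.1 208.4  46. ] [0.411  0.297  0.0538 0.0003] plane62 [0.4108 0.2952]
[213.7 205.7  51.5] [0.4185 0.1309 0.0518 0.0001] plane62 [0.4181 0.1299]
[161.2 184.4  44.5] [0.4915 0.3076 0.0532 0.0007] plane62 [0.4909 0.3058]
[131.1 182.4  45.5] [0.4996 0.41   0.0548 0.    ] plane62 [0.4988 0.4078]
[182.1 179.4  46. ] [0.5079 0.2372 0.0536 0.0001] plane62 [0.507  0.2357]
[264.7 176.3  41. ] [ 0.5143 -0.0392  0.0781  0.0036] plane62 [ 0.5146 -0.0403]
pullL [ 0.4931 -0.003   0.1251  0.0048]
pullR [ 0.489  -0.1327  0.1253  0.0011]
mark [ 0.4873 -0.0863  0.0899  0.0049]
pointer [ 0.4868 -0.0386  0.0917  0.0015]
hoodBL [0.7052 0.0684 0.1238 0.0001]
hoodFL [0.5305 0.0741 0.1278 0.0018]
hoodFR [ 0.5234 -0.2149  0.1219  0.0007]
[[ 0.7055  0.0685  0.123 ]
 [ 0.6959 -0.2239  0.123 ]
 [ 0.5236 -0.2146  0.123 ]
 [ 0.532   0.0747  0.123 ]]
[np.float64(0.29249214626836273), np.
[... 395 characters left out ...]
op [(array([265., 177.]), np.int32(3))]
yel side [(array([314.2, 114.3]), np.int32(37)), (array([250.4, 186.9]), np.int32(15))]
red top [(array([216.7, 207. ]), np.int32(35)), (array([209., 206.]), np.int32(3))]
red side [(array([392.9, 107.9]), np.int32(24)), (array([431.6, 113.5]), np.int32(22)), (array([399.7, 108.3]), np.int32(3)), (array([423.3, 111. ]), np.int32(3)), (array([391.2, 119.5]), np.int32(8)), (array([408.5, 118. ]), np.int32(4)), (array([421.6, 117.2]), np.int32(5)), (array([426.7, 117. ]), np.int32(3))]
red0 top [(array([218., 206.]), np.int32(3))]
red0 side [(array([410.7, 119.7]), np.int32(991)), (array([259.8, 244.8]), np.int32(5)), (array([256.5, 255.8]), np.int32(4))]
```

```bash
cat >> h.py <<'E'
from scipy.spatial.transform import Rotation as Ro
O=np.array([.605,-.0725,0]);yaw=-.032
A=np.array([[np.cos(yaw),-np.sin(yaw),0],[np.sin(yaw),np.cos(yaw),0],[0,0,1]])
st=lambda *p:O+A@np.array(p,float)      # station -> world
def go(target,axis=None):
    """mm shift in tool axes to target; turn about tool x to bring tool z (mod pi) along axis (xy)"""
    s=status.sense();R=Ro.from_quat(s["tool_rot"]).as_matrix()
    d=R.T@(np.array(target)-s["tcp_pos"])*1000
    print("t%.2f tcp"%s["t"],s["tcp_pos"].round(4),"F",s["force"].round(1),"gap %.3f"%s["finger_gap"],"q",s["q"].round(2))
    print(" tool y,z in world",R[:,1].round(3),R[:,2].round(3)," shift mm",d.round(1))
    if axis is not None:
        a=R.T@np.array([axis[0],axis[1],0]); t=np.arctan2(-a[1],a[2]); t=(t+np.pi/2)%np.pi-np.pi/2; print(" turn",t.round(3))
E
python3 - <<'E'
from h import *
go(st(-.115,0,.25),A[:2,0])
E
```

```text
t0.10 tcp [ 0.1678 -0.6014  0.2304] F [-0.5  0.3  0.6] gap 1.000 q [-1.48  0.53  1.43 -0.    1.18 -0.18]
 tool y,z in world [0.963 0.268 0.   ] [ 0.268 -0.963 -0.002]  shift mm [ -18.6  453.5 -426.5]
 turn -1.267
```

arm_command([
  [[0,45,-5,-0.09],[0,45,-5,-0.09],[0,45,-5,-0.09],[0,45,-5,-0.09],[0,45,-5,-0.09],[0,45,-5,-0.09],[0,45,-5,-0.09],[0,45,-5,-0.09],[0,45,-5,-0.09],[0,45,-5,-0.09]],
], jaw=60)

```text
t: 1.1
tcp_pos: [0.4776, -0.2901, 0.2309]
tool_rot: [0.139, 0.693, -0.139, 0.693]
force: [0.7, -1.3, -0.2]
finger_gap: 0.604
```

Run:
```python
from h import *
go(st(-.115,0,.20),A[:2,0])
```

```text
t1.10 tcp [ 0.4776 -0.2901  0.2309] F [ 0.7 -1.3 -0.2] gap 0.604 q [-0.75  0.44  1.6   0.    1.1  -0.35]
 tool y,z in world [0.385 0.923 0.   ] [ 0.923 -0.385 -0.   ]  shift mm [ 31.  209.  -73.7]
 turn -0.363
```

arm_command([
  [[0,44,-7,-0.0726],[0,44,-7,-0.0726],[0,44,-7,-0.0726],[0,44,-7,-0.0726],[0,44,-7,-0.0726],[0,0,0,0],[0,0,0,0]],
])

```text
t: 1.8
tcp_pos: [0.4978, -0.0703, 0.2312]
tool_rot: [0.012, 0.707, -0.012, 0.707]
force: [0.1, 0.4, -0.3]
finger_gap: 0.603
```

Run:
```python
from h import *
go(st(-.115,0,.115),A[:2,0])
np.set_printoptions(precision=4,suppress=True)
I=snapshot("side");np.save("pics/side1.npy",I);save(I,"grip",150,60,190,140,4)
```

```text
t1.80 tcp [ 0.4978 -0.0703  0.2312] F [ 0.1  0.4 -0.3] gap 0.603 q [-0.36  0.36  1.73 -0.    1.04 -0.33]
 tool y,z in world [ 0.034  0.999 -0.   ] [ 0.999 -0.034 -0.   ]  shift mm [116.2   1.2  -7.8]
 turn -0.002
```

View pics/grip.png

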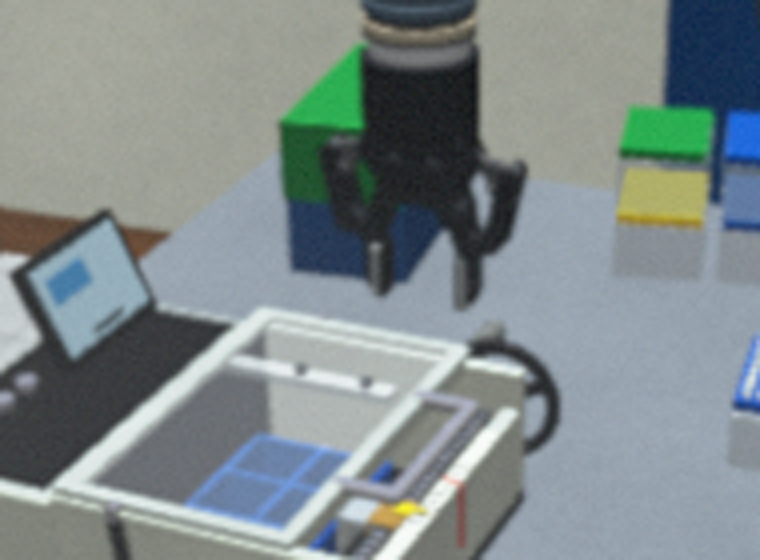

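arm_command([
  [[0,1,-8,0],[40,0,0,0],[40,0,0,0],[20,0,0,0],[10,0,0,0],[8,0,0,0],[0,0,0,0]],
], jaw=32)

```text
t: 2.55
tcp_pos: [0.4899, -0.0706, 0.113]
tool_rot: [0.013, 0.707, -0.013, 0.707]
force: [-0.0, -0.1, -0.1]
finger_gap: 0.316
```

arm_command([
  [[0,0,0,0],[0,0,0,0],[0,0,0,0],[0,0,0,0],[0,0,0,0],[0,0,0,0]],
], jaw=0, force=25)

```text
t: 3.15
tcp_pos: [0.4898, -0.0704, 0.1141]
tool_rot: [0.012, 0.707, -0.013, 0.707]
force: [-3.9, -3.8, 5.3]
finger_gap: 0.126
```

Run:
```python
from h import *
go(st(-.115,0,.111),A[:2,0])
# arc rows: bar centre on radius .215 about hinge, +dth each
c=lambda th:(-215*np.cos(th),215*np.sin(th))
for a,b in((0,.2),(.2,.4),(.4,.6),(.6,.8),(.8,.95),(.95,1.1)):
    p,q=c(a),c(b);print(b,"up %.1f fwd %.1f"%(q[1]-p[1],q[0]-p[0]))
```

```text
t3.15 tcp [ 0.4898 -0.0704  0.1141] F [-3.9 -3.8  5.3] gap 0.126 q [-0.37  0.54  1.86 -0.    0.74 -0.33]
 tool y,z in world [ 0.035  0.999 -0.001] [ 0.999 -0.035  0.   ]  shift mm [3.1 1.6 0.2]
 turn -0.003
0.2 up 42.7 fwd 4.3
0.4 up 41.0 fwd 12.7
0.6 up 37.7 fwd 20.6
0.8 up 32.8 fwd 27.7
0.95 up 20.7 fwd 24.7
1.1 up 16.7 fwd 27.5
```

arm_command([
  [[-21,0,1,0],[-21,0,3,0],[-21,0,5,0],[-20,0,8,0],[-19,0,9,0],[-19,0,11,0],[-17,0,13,0],[-16,0,15,0],[-14,0,16,0],[-14,0,18,0]],
])

```text
t: 4.15
tcp_pos: [0.5853, -0.0745, 0.2972]
tool_rot: [0.012, 0.71, -0.014, 0.704]
force: [-7.4, -3.6, 7.6]
finger_gap: 0.125
```

arm_command([
  [[-10,0,14,0],[-10,0,15,0],[-8,0,15,0],[0,0,0,0]],
])

```text
t: 4.55
tcp_pos: [0.6358, -0.0765, 0.3233]
tool_rot: [0.012, 0.705, -0.014, 0.709]
force: [0.8, -4.1, -3.5]
finger_gap: 0.127
```

Run:
```python
from h import *
go(st(.1-.215*np.cos(1.1),0,.123+.215*np.sin(1.1)-.012),A[:2,0])
I=snapshot("side");save(I,"lift",150,40,200,150,4)
```

```text
t4.55 tcp [ 0.6358 -0.0765  0.3233] F [ 0.8 -4.1 -3.5] gap 0.127 q [-0.29  0.46  1.28 -0.    1.39 -0.26]
 tool y,z in world [ 0.036  0.999 -0.003] [ 0.999 -0.036  0.005]  shift mm [ 20.5   3.  -28.6]
 turn -0.004
```

View pics/lift.png

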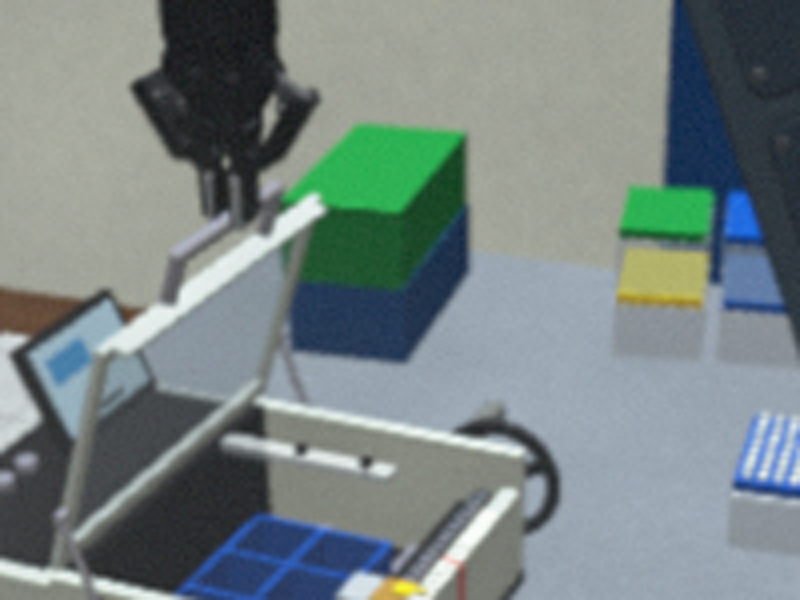

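arm_command([
  [[0,0,0,0],[0,0,0,0],[-30,0,0,0],[-40,0,0,0],[-30,0,-20,0],[0,0,-50,0],[0,0,-50,0],[0,0,-50,0],[0,0,0,0],[0,0,0,0]],
], jaw=60)

```text
t: 5.6
tcp_pos: [0.4621, -0.0682, 0.4243]
tool_rot: [0.013, 0.706, -0.013, 0.708]
force: [0.5, 0.5, -0.3]
finger_gap: 0.601
```

```bash
cat >> h.py <<'E'
def measure():
    np.set_printoptions(precision=4,suppress=True)
    S,T=snapshot("side"),snapshot("top")
    cs=caps(S)
    for b in caps(T):
        if not(100<b[0]<350 and b[1]<260):continue
        p=plane("top",[b[:2]],.060)[0]
        r=[(*tri([a[:2]],[b[:2]])[0],) for a in cs]
        r=min(r,key=lambda r:r[3]+(0 if 0.03<r[2]<0.12 else 1)) if r else None
        px=T[max(0,int(b[1])-8):int(b[1])+9,int(b[0])-8:int(b[0])+9].reshape(-1,3)
        hs=cv2.cvtColor(px[None],cv2.COLOR_RGB2HSV)[0]
        pk=int(((hs[:,0]>125)&(hs[:,0]<176)&(hs[:,1]>90)).sum())
        print(np.round(b,1),"tri",np.round(r,4),"pl60",p[:2],"pinkish",pk)
    return S,T
E
python3 - <<'E'
from h import *
S,T=measure(); go(st(0,0,.3))
cv2.imwrite("pics/two.png",np.vstack([cv2.resize(S[30:230,100:360,::-1],(780,600))]))
E
```

```text
[202.3 235.5  43.5] tri [0.3201 0.1687 0.0537 0.0001] pl60 [0.3203 0.1679] pinkish 46
[190.4 212.3  41.5] tri [0.3972 0.2084 0.0549 0.0001] pl60 [0.397  0.2076] pinkish 0
[164.1 208.4  46. ] tri [0.4111 0.297  0.054  0.0002] pl60 [0.4109 0.2957] pinkish 0
[213.7 205.7  52.5] tri [0.4187 0.1309 0.0517 0.0001] pl60 [0.4183 0.1301] pinkish 28
[161.2 184.4  44.5] tri [0.4915 0.3076 0.0533 0.0007] pl60 [0.4911 0.3062] pinkish 0
[131.1 182.4  45.5] tri [0.4996 0.41   0.0547 0.    ] pl60 [0.499  0.4084] pinkish 0
[182.  179.4  46.5] tri [0.5078 0.2373 0.0537 0.0001] pl60 [0.5071 0.2361] pinkish 0
[265.1 177.   37.5] tri [ 0.5132 -0.0402  0.0776  0.0059] pl60 [ 0.5126 -0.0418] pinkish 0
t5.70 tcp [ 0.4642 -0.069   0.4242] F [0.9 1.1 0.1] gap 0.598 q [-0.39  0.12  1.51  0.    1.51 -0.35]
 tool y,z in world [ 0.036  0.999 -0.   ] [ 0.999 -0.036  0.003]  shift mm [124.5   1.5 140.5]
```

View pics/two.png

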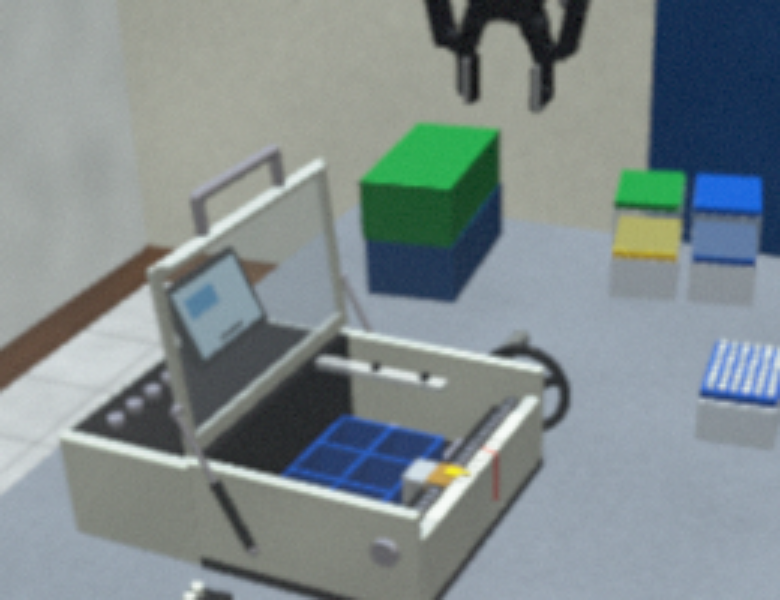

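The hood stands open, with the gripper clear at the top. Next is the first bottle (0.5075, 0.237).

arm_command([
  [[20,45,5,0],[20,45,5,0],[20,45,5,0],[25,45,5,0],[25,45,5,0],[35,45,4,0],[35,37,4,0],[35,0,0,0],[35,0,0,0],[0,0,0,0]],
])

```text
t: 6.7
tcp_pos: [0.5035, 0.2276, 0.1748]
tool_rot: [0.011, 0.711, -0.013, 0.703]
force: [0.4, -0.3, -0.9]
finger_gap: 0.602
```

Run:
```python
from h import *
S,T=measure(); go((.5075,.2367,.042),A[:2,0])
np.save("pics/T2.npy",T)
m=cv2.inRange(cv2.cvtColor(T,cv2.COLOR_RGB2HSV),np.array((100,90,40)),np.array((125,255,255)));m[:, :230]=0;m[:,310:]=0;m[:125]=0;m[175:]=0
c=max(cv2.findContours(m,cv2.RETR_EXTERNAL,cv2.CHAIN_APPROX_NONE)[0],key=cv2.contourArea)
r=cv2.minAreaRect(c);print(r)
b=plane("top",cv2.boxPoints(r),.070);print(b,b.mean(0),np.linalg.inv(A)@(b.mean(0)-O))
save(T,"rack",225,90,110,100,6)
```

```text
[202.4 235.4  42.5] tri [0.3202 0.1685 0.0535 0.0003] pl60 [0.3205 0.1677] pinkish 47
[190.1 212.3  45.5] tri [0.3971 0.2091 0.0556 0.0005] pl60 [0.3971 0.2085] pinkish 0
[213.7 205.7  52. ] tri [0.4186 0.131  0.0518 0.0002] pl60 [0.4183 0.1302] pinkish 31
[160.9 183.3  34.5] tri [0.4936 0.3078 0.0531 0.0046] pl60 [0.495  0.3071] pinkish 0
[264.5 176.5  45. ] tri [ 0.5137 -0.0386  0.0786  0.0038] pl60 [ 0.5142 -0.0398] pinkish 0
t6.80 tcp [0.5069 0.2278 0.1796] F [0.5 0.1 0.5] gap 0.603 q [0.22 0.5  1.66 0.   0.98 0.26]
 tool y,z in world [0.036 0.999 0.   ] [ 0.999 -0.036 -0.001]  shift mm [137.6   8.9   0.4]
 turn -0.004
((265.3976135253906, 149.1741180419922), (50.32865524291992, 35.14300537109375), 1.847610354423523)
[[ 0.5492  0.0426  0.07  ]
 [ 0.6685  0.038   0.07  ]
 [ 0.6615 -0.1311  0.07  ]
 [ 0.5421 -0.1248  0.07  ]] [ 0.6054 -0.0438  0.07  ] [-0.0006  0.0287  0.07  ]
```

View pics/rack.png

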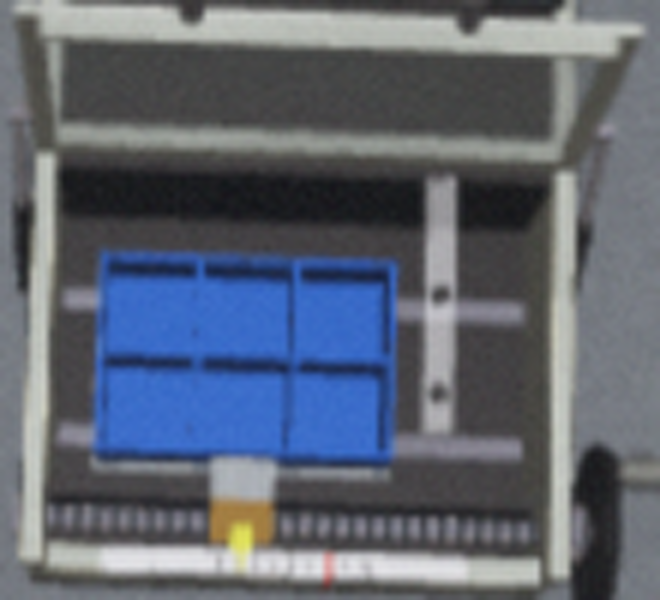

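The open bay shows the rack, with its walls at crop (98..397, 252..462). That puts the rack centre at (0.6055, -0.044), clear of the comb at x≈440. Now I grip the first bottle.

arm_command([
  [[20,9,0,0],[40,0,0,0],[40,0,0,0],[25,0,0,0],[12,0,0,0],[0,0,0,0],[0,0,0,0]],
], jaw=60)

```text
t: 7.5
tcp_pos: [0.5081, 0.2366, 0.0448]
tool_rot: [0.013, 0.706, -0.012, 0.708]
force: [-0.7, 0.3, -0.3]
finger_gap: 0.6
```

arm_command([
  [[0,0,0,0],[0,0,0,0],[0,0,0,0],[0,0,0,0],[0,0,0,0]],
], jaw=0, force=30)

```text
t: 8.0
tcp_pos: [0.5076, 0.2366, 0.045]
tool_rot: [0.013, 0.706, -0.012, 0.708]
force: [-0.0, -0.0, 7.1]
finger_gap: 0.314
```

```bash
cat >> h.py <<'E'
RC=np.array([.6055,-.044,0])
def cell(i,j,z): return RC+A@np.array([i*.027,j*.054,0])+[0,0,z]   # i=+1 back,-1 front; j=+1 left
E
python3 - <<'E'
from h import *
go(cell(1,1,.22),A[:2,0])
E
```

```text
t8.00 tcp [0.5076 0.2366 0.045 ] F [-0.  -0.   7.1] gap 0.314 q [ 0.24  0.72  1.73 -0.    0.68  0.27]
 tool y,z in world [0.036 0.999 0.001] [ 0.999 -0.036  0.004]  shift mm [-174.8 -222.6  135.4]
 turn -0.004
```

arm_command([
  [[-20,0,0,0],[-45,0,0,0],[-45,0,0,0],[-45,-10,5,0],[-20,-43,26,0],[0,-43,26,0],[0,-43,26,0],[0,-43,26,0],[0,-30,20,0],[0,-11,6,0]],
])

```text
t: 9.0
tcp_pos: [0.6329, 0.0086, 0.2171]
tool_rot: [0.014, 0.706, -0.015, 0.708]
force: [-0.3, -0.3, -0.5]
finger_gap: 0.313
```

Run:
```python
from h import *
snapshot("top");go(cell(1,1,.076),A[:2,0])
```

```text
t9.05 tcp [0.6327 0.0085 0.2169] F [ 1.  -0.2 -0.9] gap 0.314 q [-0.16  0.55  1.43 -0.    1.16 -0.12]
 tool y,z in world [ 0.04   0.999 -0.002] [ 0.999 -0.04   0.002]  shift mm [140.9   0.9   1.1]
 turn -0.008
```

arm_command([
  [[40,1,1,0.006],[40,0,0,0],[30,0,0,0],[15,0,0,0],[10,0,0,0],[5,0,0,0],[0,0,0,0],[0,0,0,0]],
])

```text
t: 9.85
tcp_pos: [0.6332, 0.0141, 0.0768]
tool_rot: [0.015, 0.706, -0.015, 0.708]
force: [4.7, -0.5, -3.8]
finger_gap: 0.312
```

arm_command([
  [[0,0,0,0],[0,0,0,0],[0,0,0,0],[-30,0,0,0],[-45,0,0,0],[-45,0,0,0],[-30,0,0,0]],
], jaw=46)

```text
t: 10.55
tcp_pos: [0.632, 0.0136, 0.2299]
tool_rot: [0.015, 0.706, -0.015, 0.708]
force: [0.3, 0.4, 0.1]
finger_gap: 0.457
```

Run:
```python
from h import *
S,T=measure();go((.4915,.307,.2),A[:2,0])
```

```text
[164.1 207.9  39. ] tri [0.412  0.2966 0.0534 0.0016] pl60 [0.4125 0.2954] pinkish 0
[161.2 184.4  44.5] tri [0.4915 0.3076 0.0533 0.0007] pl60 [0.4911 0.3062] pinkish 0
[131.1 182.3  47.5] tri [0.5    0.41   0.0547 0.0003] pl60 [0.4995 0.4084] pinkish 0
[264.4 176.8  49.5] tri [ 0.5128 -0.0382  0.0801  0.0042] pl60 [ 0.5133 -0.0395] pinkish 0
t10.65 tcp [0.6343 0.0133 0.2323] F [0.3 0.1 0. ] gap 0.462 q [-0.15  0.54  1.41  0.    1.18 -0.11]
 tool y,z in world [ 0.042  0.999 -0.001] [ 0.999 -0.042  0.01 ]  shift mm [  30.5  287.5 -155.2]
 turn -0.01
```

arm_command([
  [[0,20,-10,0],[0,43,-25,-0.006],[0,43,-24,0],[0,43,-24,0],[0,43,-24,0],[0,43,-24,0],[20,40,-20,0],[20,13,-4,0],[0,0,0,0],[0,0,0,0]],
], jaw=60)

```text
t: 11.65
tcp_pos: [0.4869, 0.3065, 0.1858]
tool_rot: [0.012, 0.708, -0.013, 0.706]
force: [0.0, 0.7, 0.4]
finger_gap: 0.601
```

Run:
```python
from h import *
S,T=measure();go((.4914,.307,.042),A[:2,0])
a=S[100:220,140:300,::-1];b=T[110:190,225:335,::-1]
cv2.imwrite("pics/r1.png",np.hstack([cv2.resize(a,(480,360)),cv2.resize(b,(320,233)) if 0 else cv2.resize(b,(320,360))]))
```

```text
[202.4 235.4  42.5] tri [0.3203 0.1685 0.0536 0.0002] pl60 [0.3205 0.1677] pinkish 46
[190.4 212.4  42. ] tri [0.3971 0.2083 0.055  0.0001] pl60 [0.3969 0.2075] pinkish 0
[164.1 208.4  46. ] tri [0.4111 0.297  0.054  0.0002] pl60 [0.4109 0.2957] pinkish 0
[213.8 205.5  49.5] tri [0.419  0.1306 0.0516 0.0007] pl60 [0.4188 0.1299] pinkish 29
[161.2 184.4  44.5] tri [0.4915 0.3076 0.0533 0.0007] pl60 [0.4911 0.3062] pinkish 0
[264.4 176.8  49.5] tri [ 0.5135 -0.0381  0.0784  0.0051] pl60 [ 0.5133 -0.0395] pinkish 0
[248.3 140.7  41.5] tri [ 0.5665 -0.0039  0.1031  0.1234] pl60 [0.6367 0.0131] pinkish 0
t11.75 tcp [0.4886 0.3061 0.1871] F [-0.5 -0.4 -0. ] gap 0.601 q [ 0.37  0.52  1.6  -0.    1.02  0.4 ]
 tool y,z in world [ 0.037  0.999 -0.   ] [ 0.999 -0.037  0.001]  shift mm [145.1   1.    2.7]
 turn -0.005
```

View pics/r1.png

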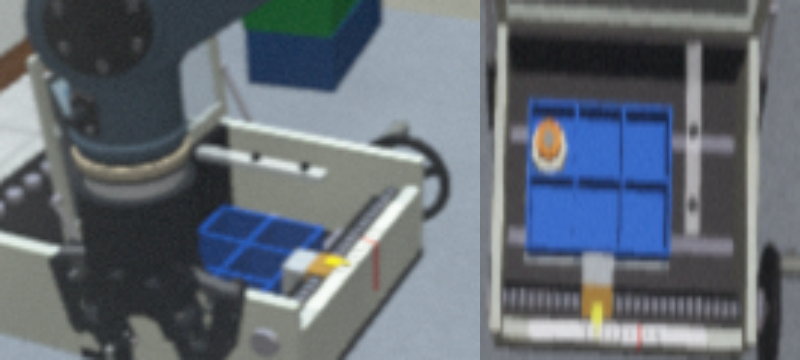

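The first bottle stands in the back-left cell, its cap at crop (549,142). Now the second.

arm_command([
  [[20,1,3,0],[40,0,0,0],[40,0,0,0],[30,0,0,0],[12,0,0,0],[0,0,0,0],[0,0,0,0]],
])

```text
t: 12.45
tcp_pos: [0.4923, 0.3078, 0.0459]
tool_rot: [0.013, 0.706, -0.013, 0.708]
force: [-0.6, -0.1, 0.1]
finger_gap: 0.6
```

arm_command([
  [[0,0,0,0],[0,0,0,0],[0,0,0,0],[0,0,0,0],[0,0,0,0]],
], jaw=0)

```text
t: 12.95
tcp_pos: [0.4919, 0.3085, 0.0465]
tool_rot: [0.013, 0.706, -0.012, 0.708]
force: [-0.7, 0.2, 6.0]
finger_gap: 0.311
```

Run:
```python
from h import *
go(cell(1,0,.22),A[:2,0])
```

```text
t12.95 tcp [0.4919 0.3085 0.0465] F [-0.7  0.2  6. ] gap 0.311 q [ 0.37  0.73  1.68 -0.    0.72  0.4 ]
 tool y,z in world [0.036 0.999 0.001] [ 0.999 -0.036  0.003]  shift mm [-173.5 -347.9  153.6]
 turn -0.004
```

arm_command([
  [[-30,0,0,0],[-45,0,0,0],[-45,0,0,0],[-45,-18,8,0],[-9,-43,20,0],[0,-43,20,0],[0,-43,20,0],[0,-43,20,0],[0,-43,20,0],[0,-43,20,0]],
])

```text
t: 13.95
tcp_pos: [0.609, 0.0259, 0.2191]
tool_rot: [0.013, 0.707, -0.013, 0.707]
force: [0.3, 0.2, -0.3]
finger_gap: 0.314
```

arm_command([
  [[0,-43,20,0],[0,-20,5,0],[0,-9,1,0],[0,0,0,0],[0,0,0,0]],
])

```text
t: 14.45
tcp_pos: [0.6313, -0.044, 0.2186]
tool_rot: [0.013, 0.707, -0.012, 0.707]
force: [-0.6, 0.7, -0.6]
finger_gap: 0.312
```

Run:
```python
from h import *
go(cell(1,0,.077),A[:2,0])
```

```text
t14.45 tcp [ 0.6313 -0.044   0.2186] F [-0.6  0.7 -0.6] gap 0.312 q [-0.25  0.55  1.42  0.    1.17 -0.21]
 tool y,z in world [0.035 0.999 0.001] [ 0.999 -0.035 -0.001]  shift mm [141.6  -1.    1.4]
 turn -0.003
```

arm_command([
  [[40,-1,1,0],[40,0,0,0],[30,0,0,0],[15,0,0,0],[10,0,0,0],[6,0,0,0],[0,0,0,0],[0,0,0,0]],
])

```text
t: 15.25
tcp_pos: [0.6341, -0.0465, 0.0789]
tool_rot: [0.012, 0.706, -0.013, 0.708]
force: [-0.5, -0.5, 0.2]
finger_gap: 0.313
```

arm_command([
  [[0,0,0,0],[0,0,0,0],[0,0,0,0],[-30,0,0,0],[-45,0,0,0],[-45,0,0,0],[-30,0,0,0]],
], jaw=46)

```text
t: 15.95
tcp_pos: [0.6343, -0.0468, 0.2314]
tool_rot: [0.012, 0.705, -0.013, 0.709]
force: [0.5, -0.1, -0.1]
finger_gap: 0.456
```

Run:
```python
from h import *
S,T=measure();go((.4998,.4095,.2),A[:2,0])
```

```text
[131.1 182.3  48. ] tri [0.5    0.41   0.0541 0.0004] pl60 [0.4995 0.4083] pinkish 0
t16.05 tcp [ 0.6365 -0.0472  0.2338] F [0.1 0.2 0.1] gap 0.458 q [-0.25  0.54  1.4   0.    1.19 -0.21]
 tool y,z in world [ 0.036  0.999 -0.003] [ 0.999 -0.036  0.012]  shift mm [  30.8  451.6 -153.4]
 turn -0.004
```

arm_command([
  [[0,20,-8,0],[0,43,-15,0],[0,43,-15,0],[0,43,-15,0],[0,43,-15,0],[0,43,-15,0],[0,43,-15,0],[0,43,-15,0],[0,43,-15,0],[0,43,-15,0]],
], jaw=60)

```text
t: 17.05
tcp_pos: [0.5016, 0.3673, 0.2256]
tool_rot: [0.012, 0.709, -0.013, 0.705]
force: [0.2, -0.2, 0.1]
finger_gap: 0.601
```

arm_command([
  [[20,30,-8,0],[20,14,-2,0],[0,0,0,0],[0,0,0,0]],
])

```text
t: 17.45
tcp_pos: [0.4946, 0.4094, 0.186]
tool_rot: [0.011, 0.708, -0.013, 0.706]
force: [0.3, 0.0, -0.1]
finger_gap: 0.597
```

Run:
```python
from h import *
S,T=measure();go((.4995,.4092,.042),A[:2,0])
```

```text
[202.4 235.4  42.5] tri [0.3202 0.1685 0.0535 0.0003] pl60 [0.3205 0.1677] pinkish 46
[190.4 212.4  42. ] tri [0.3972 0.2084 0.0548 0.0002] pl60 [0.3969 0.2075] pinkish 0
[164.1 208.4  46. ] tri [0.4111 0.297  0.054  0.0002] pl60 [0.4109 0.2957] pinkish 0
[213.7 205.7  52. ] tri [0.4186 0.1308 0.0517 0.    ] pl60 [0.4182 0.13  ] pinkish 32
[131.1 182.3  47.5] tri [0.5    0.4101 0.0543 0.0003] pl60 [0.4995 0.4084] pinkish 0
[264.4 176.8  49.5] tri [ 0.513  -0.0382  0.0796  0.0045] pl60 [ 0.5133 -0.0395] pinkish 0
[248.3 140.7  41.5] tri [0.6306 0.0129 0.0887 0.0003] pl60 [0.6367 0.0131] pinkish 0
[266.7 139.7  45.5] tri [ 0.6341 -0.0482  0.0836  0.0003] pl60 [ 0.6395 -0.0491] pinkish 0
t17.55 tcp [0.4965 0.409  0.1879] F [-0.2  0.2 -0.7] gap 0.597 q [ 0.52  0.6   1.43 -0.    1.12  0.55]
 tool y,z in world [ 0.037  0.999 -0.   ] [ 0.999 -0.037 -0.   ]  shift mm [145.9   0.3   3. ]
 turn -0.005
```

arm_command([
  [[20,0,3,0],[40,0,0,0],[40,0,0,0],[30,0,0,0],[12,0,0,0],[0,0,0,0],[0,0,0,0]],
])

```text
t: 18.25
tcp_pos: [0.5009, 0.4099, 0.0472]
tool_rot: [0.014, 0.706, -0.013, 0.708]
force: [0.8, 0.6, 0.5]
finger_gap: 0.599
```

arm_command([
  [[0,0,0,0],[0,0,0,0],[0,0,0,0],[0,0,0,0],[0,0,0,0]],
], jaw=0)

```text
t: 18.75
tcp_pos: [0.5006, 0.4105, 0.0478]
tool_rot: [0.013, 0.706, -0.012, 0.708]
force: [-0.4, -0.3, 6.7]
finger_gap: 0.31
```

Run:
```python
from h import *
go(cell(-1,1,.22),A[:2,0])
S=snapshot("side");T=snapshot("top")
cv2.imwrite("pics/r2.png",np.hstack([cv2.resize(S[110:210,170:280,::-1],(440,400),interpolation=cv2.INTER_CUBIC),cv2.resize(T[120:180,235:295,::-1],(360,400),interpolation=cv2.INTER_CUBIC)]))
```

```text
t18.75 tcp [0.5006 0.4105 0.0478] F [-0.4 -0.3  6.7] gap 0.310 q [ 0.51  0.79  1.5  -0.    0.85  0.55]
 tool y,z in world [0.036 0.999 0.002] [ 0.999 -0.036  0.003]  shift mm [-172.6 -396.2   94.4]
 turn -0.004
```

View pics/r2.png

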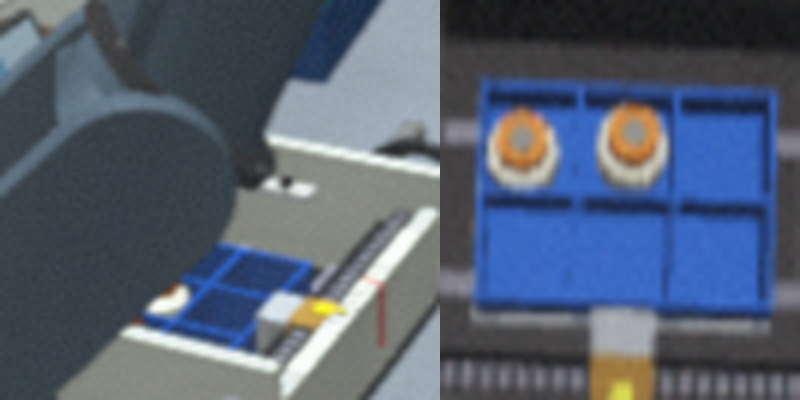

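arm_command([
  [[-30,0,0,0],[-45,0,0,0],[-45,0,0,0],[-45,-18,4,0],[-8,-43,10,0],[0,-43,10,0],[0,-43,10,0],[0,-43,10,0],[0,-43,10,0],[0,-43,10,0]],
])

```text
t: 19.85
tcp_pos: [0.5534, 0.13, 0.2191]
tool_rot: [0.013, 0.707, -0.013, 0.707]
force: [1.2, -0.2, -0.2]
finger_gap: 0.313
```

arm_command([
  [[0,-43,10,0],[0,-43,10,0],[0,-25,7,0],[0,-8,3,0],[0,0,0,0],[0,0,0,0]],
])

```text
t: 20.45
tcp_pos: [0.5786, 0.0128, 0.2186]
tool_rot: [0.013, 0.707, -0.012, 0.707]
force: [1.0, -0.6, -1.3]
finger_gap: 0.307
```

Run:
```python
from h import *
go(cell(-1,1,.0785),A[:2,0])
```

```text
t20.45 tcp [0.5786 0.0128 0.2186] F [ 1.  -0.6 -1.3] gap 0.307 q [-0.17  0.48  1.56  0.    1.1  -0.14]
 tool y,z in world [0.035 0.999 0.001] [ 0.999 -0.035 -0.001]  shift mm [140.1  -2.    1.8]
 turn -0.003
```

arm_command([
  [[40,-3,0,0],[40,0,0,0],[30,0,0,0],[15,0,0,0],[10,0,0,0],[5,0,0,0],[0,0,0,0],[0,0,0,0]],
])

```text
t: 21.25
tcp_pos: [0.5797, 0.009, 0.0794]
tool_rot: [0.012, 0.706, -0.013, 0.708]
force: [-0.0, -0.4, -0.3]
finger_gap: 0.312
```

arm_command([
  [[0,0,0,0],[0,0,0,0],[0,0,0,0],[-30,0,0,0],[-45,0,0,0],[-45,0,0,0],[-30,0,0,0]],
], jaw=46)

```text
t: 21.95
tcp_pos: [0.5801, 0.0083, 0.232]
tool_rot: [0.013, 0.705, -0.013, 0.709]
force: [-0.0, -0.4, -1.0]
finger_gap: 0.455
```

Run:
```python
from h import *
S,T=measure();go((.411,.2965,.2),A[:2,0])
```

```text
[190.4 212.4  42. ] tri [0.3971 0.2083 0.055  0.0001] pl60 [0.3969 0.2075] pinkish 0
[164.1 208.4  46. ] tri [0.4111 0.297  0.054  0.0002] pl60 [0.4109 0.2957] pinkish 0
t22.05 tcp [0.5823 0.008  0.2341] F [-0.   0.3 -0.2] gap 0.464 q [-0.18  0.46  1.55  0.    1.12 -0.14]
 tool y,z in world [ 0.036  0.999 -0.002] [ 0.999 -0.036  0.012]  shift mm [  31.5  282.2 -182. ]
 turn -0.004
```

arm_command([
  [[0,20,-12,0],[0,40,-26,0],[0,40,-26,0],[0,40,-26,0],[0,40,-26,0],[0,40,-26,0],[20,40,-24,0],[20,22,-10,0],[0,0,0,0],[0,0,0,0]],
], jaw=60)

```text
t: 23.05
tcp_pos: [0.4129, 0.2959, 0.188]
tool_rot: [0.012, 0.708, -0.013, 0.706]
force: [1.1, -0.6, 0.3]
finger_gap: 0.603
```

Run:
```python
from h import *
S,T=measure();go((.411,.2965,.042),A[:2,0])
```

```text
[202.5 235.3  43.5] tri [0.3204 0.1683 0.0533 0.0004] pl60 [0.3207 0.1675] pinkish 47
[190.4 212.3  41.5] tri [0.3972 0.2084 0.0548 0.0001] pl60 [0.397  0.2076] pinkish 0
[164.1 208.4  46. ] tri [0.4111 0.297  0.054  0.0002] pl60 [0.4109 0.2957] pinkish 0
[213.7 205.7  52. ] tri [0.4186 0.1308 0.0518 0.0001] pl60 [0.4182 0.13  ] pinkish 30
[264.5 176.5  45. ] tri [ 0.5712 -0.0479 -0.316   0.0218] pl60 [ 0.5142 -0.0398] pinkish 0
[250.4 156.2  44. ] tri [ 0.6043 -0.0035 -0.2768  0.0796] pl60 [0.5834 0.0068] pinkish 0
[248.3 140.7  41.5] tri [ 0.6376 -0.0021 -0.2739  0.1444] pl60 [0.6367 0.0131] pinkish 0
[266.7 139.7  45.5] tri [ 0.6686 -0.0813 -0.3605  0.1277] pl60 [ 0.6395 -0.0491] pinkish 0
t23.15 tcp [0.4145 0.2954 0.1891] F [-0.2 -0.3 -0.3] gap 0.602 q [ 0.4   0.43  1.77 -0.    0.94  0.44]
 tool y,z in world [ 0.037  0.999 -0.   ] [ 0.999 -0.037  0.001]  shift mm [147.1   1.   -3.7]
 turn -0.005
```

arm_command([
  [[20,1,-5,0],[40,0,0,0],[40,0,0,0],[30,0,0,0],[13,0,0,0],[0,0,0,0],[0,0,0,0]],
])

```text
t: 23.85
tcp_pos: [0.41, 0.2972, 0.0468]
tool_rot: [0.013, 0.706, -0.013, 0.708]
force: [-0.3, -0.6, 0.4]
finger_gap: 0.6
```

arm_command([
  [[0,0,0,0],[0,0,0,0],[0,0,0,0],[0,0,0,0],[0,0,0,0]],
], jaw=0)

```text
t: 24.35
tcp_pos: [0.41, 0.2979, 0.0475]
tool_rot: [0.013, 0.706, -0.012, 0.708]
force: [0.6, -0.9, 7.4]
finger_gap: 0.31
```

Run:
```python
from h import *
go(cell(-1,0,.22),A[:2,0])
```

```text
t24.35 tcp [0.41   0.2979 0.0475] F [ 0.6 -0.9  7.4] gap 0.310 q [ 0.41  0.68  1.87 -0.    0.59  0.44]
 tool y,z in world [0.036 0.999 0.002] [ 0.999 -0.036  0.004]  shift mm [-172.4 -334.6  181.2]
 turn -0.004
```

arm_command([
  [[-30,0,0,0],[-45,0,0,0],[-45,0,0,0],[-45,-18,10,0],[-8,-40,22,0],[0,-40,22,0],[0,-40,22,0],[0,-40,22,0],[0,-40,22,0],[0,-40,22,0]],
])

```text
t: 25.35
tcp_pos: [0.5414, 0.0328, 0.2193]
tool_rot: [0.013, 0.707, -0.013, 0.707]
force: [1.5, 0.9, -1.8]
finger_gap: 0.313
```

arm_command([
  [[0,-40,20,0],[0,-26,13,0],[0,-10,4,0],[0,0,0,0],[0,0,0,0]],
])

```text
t: 25.85
tcp_pos: [0.5743, -0.0415, 0.2187]
tool_rot: [0.013, 0.708, -0.012, 0.706]
force: [-1.0, -0.5, 0.3]
finger_gap: 0.311
```

Run:
```python
from h import *
go(cell(-1,0,.0785),A[:2,0])
```

```text
t25.85 tcp [ 0.5743 -0.0415  0.2187] F [-1.  -0.5  0.3] gap 0.311 q [-0.27  0.48  1.57  0.    1.1  -0.23]
 tool y,z in world [0.036 0.999 0.001] [ 0.999 -0.036 -0.002]  shift mm [140.2  -1.6   4.5]
 turn -0.004
```

arm_command([
  [[40,-2,3,0],[40,0,0,0],[30,0,0,0],[15,0,0,0],[10,0,0,0],[5,0,0,0],[0,0,0,0],[0,0,0,0]],
])

```text
t: 26.65
tcp_pos: [0.5791, -0.0448, 0.0799]
tool_rot: [0.012, 0.706, -0.013, 0.708]
force: [0.2, -0.2, -0.6]
finger_gap: 0.312
```

arm_command([
  [[0,0,0,0],[0,0,0,0],[0,0,0,0],[-30,0,0,0],[-45,0,0,0],[-45,0,0,0],[-30,0,0,0]],
], jaw=46)

```text
t: 27.35
tcp_pos: [0.5795, -0.0454, 0.2324]
tool_rot: [0.012, 0.705, -0.013, 0.709]
force: [-0.7, -0.5, -0.3]
finger_gap: 0.461
```

Run:
```python
from h import *
S,T=measure();go((.397,.208,.2),A[:2,0])
```

```text
[190.4 212.3  41.5] tri [0.3972 0.2084 0.0549 0.0001] pl60 [0.397  0.2076] pinkish 0
[213.  205.6  40.5] tri [0.4183 0.133  0.0537 0.0013] pl60 [0.4186 0.1326] pinkish 10
t27.45 tcp [ 0.5817 -0.0459  0.2344] F [ 0.8  0.1 -0.3] gap 0.462 q [-0.27  0.46  1.54  0.    1.12 -0.23]
 tool y,z in world [ 0.036  0.999 -0.003] [ 0.999 -0.036  0.011]  shift mm [  31.6  247.2 -194.1]
 turn -0.004
```

arm_command([
  [[0,20,-16,0],[0,38,-30,0],[0,38,-30,0],[0,38,-30,0],[0,38,-30,0],[0,38,-30,0],[20,28,-20,0],[20,9,-8,0],[0,0,0,0],[0,0,0,0]],
], jaw=60)

```text
t: 28.45
tcp_pos: [0.3934, 0.2086, 0.1885]
tool_rot: [0.012, 0.707, -0.013, 0.707]
force: [0.3, 0.1, 0.1]
finger_gap: 0.6
```

Run:
```python
from h import *
S,T=measure();go((.397,.208,.042),A[:2,0])
```

```text
[202.4 235.4  42.5] tri [0.3202 0.1685 0.0535 0.0003] pl60 [0.3205 0.1677] pinkish 46
[191.8 212.5  24. ] tri [0.3977 0.2046 0.0516 0.002 ] pl60 [0.3964 0.203 ] pinkish 0
[213.7 205.7  52. ] tri [0.4186 0.1308 0.0517 0.    ] pl60 [0.4182 0.13  ] pinkish 31
[264.5 176.5  45. ] tri [ 0.5495 -0.0233  0.0729  0.0802] pl60 [ 0.5142 -0.0398] pinkish 0
[250.3 156.2  43.5] tri [0.5787 0.0068 0.0869 0.    ] pl60 [0.5835 0.0069] pinkish 0
[266.5 155.1  46.5] tri [ 0.5963 -0.0448  0.0509  0.017 ] pl60 [ 0.5867 -0.0476] pinkish 0
[248.3 140.7  41.5] tri [0.6306 0.0129 0.0887 0.0003] pl60 [0.6367 0.0131] pinkish 0
[266.7 139.7  45.5] tri [ 0.6341 -0.0482  0.0836  0.0003] pl60 [ 0.6395 -0.0491] pinkish 0
t28.55 tcp [0.3949 0.2083 0.1894] F [ 0.2 -1.   0.2] gap 0.602 q [ 0.23  0.36  1.91 -0.    0.87  0.27]
 tool y,z in world [0.037 0.999 0.   ] [ 0.999 -0.037  0.002]  shift mm [147.4  -0.3   1.9]
 turn -0.005
```

arm_command([
  [[20,0,1,0],[40,0,0,0],[40,0,0,0],[30,0,0,0],[13,0,0,0],[0,0,0,0],[0,0,0,0]],
])

```text
t: 29.25
tcp_pos: [0.3959, 0.2083, 0.0463]
tool_rot: [0.013, 0.706, -0.013, 0.707]
force: [0.4, -0.5, 0.2]
finger_gap: 0.599
```

arm_command([
  [[0,0,0,0],[0,0,0,0],[0,0,0,0],[0,0,0,0],[0,0,0,0]],
], jaw=0)

```text
t: 29.75
tcp_pos: [0.3958, 0.209, 0.047]
tool_rot: [0.013, 0.706, -0.012, 0.708]
force: [1.1, -0.5, 6.6]
finger_gap: 0.312
```

Run:
```python
from h import *
go(cell(-1,-1,.22),A[:2,0])
```

```text
t29.75 tcp [0.3958 0.209  0.047 ] F [ 1.1 -0.5  6.6] gap 0.312 q [ 0.24  0.65  2.02 -0.    0.47  0.27]
 tool y,z in world [0.036 0.999 0.001] [ 0.999 -0.036  0.003]  shift mm [-172.5 -299.3  192.4]
 turn -0.004
```

arm_command([
  [[-30,0,0,0],[-45,0,0,0],[-45,0,0,0],[-45,-18,12,0],[-8,-38,25,0],[0,-38,25,0],[0,-38,25,0],[0,-38,25,0],[0,-38,25,0],[0,-38,25,0]],
])

```text
t: 30.75
tcp_pos: [0.5476, -0.0444, 0.2191]
tool_rot: [0.013, 0.707, -0.013, 0.707]
force: [1.3, 1.3, -0.8]
finger_gap: 0.311
```

arm_command([
  [[0,-33,18,0],[0,-20,10,0],[0,-2,3,0],[0,0,0,0],[0,0,0,0]],
])

```text
t: 31.25
tcp_pos: [0.5753, -0.0975, 0.2187]
tool_rot: [0.013, 0.708, -0.012, 0.706]
force: [0.4, -0.4, -1.1]
finger_gap: 0.314
```

Run:
```python
from h import *
go(cell(-1,-1,.078),A[:2,0])
```

```text
t31.25 tcp [ 0.5753 -0.0975  0.2187] F [ 0.4 -0.4 -1.1] gap 0.314 q [-0.36  0.49  1.55  0.    1.11 -0.32]
 tool y,z in world [0.035 0.999 0.001] [ 0.999 -0.035 -0.002]  shift mm [140.7   0.2   1.7]
 turn -0.003
```

arm_command([
  [[40,0,1,0],[40,0,0,0],[30,0,0,0],[15,0,0,0],[10,0,0,0],[5,0,0,0],[0,0,0,0],[0,0,0,0]],
])

```text
t: 32.05
tcp_pos: [0.5781, -0.099, 0.0799]
tool_rot: [0.012, 0.706, -0.013, 0.708]
force: [0.0, -0.4, -0.5]
finger_gap: 0.311
```

arm_command([
  [[0,0,0,0],[0,0,0,0],[0,0,0,0],[-30,0,0,0],[-45,0,0,0],[-45,0,0,0],[-30,0,0,0]],
], jaw=46)

```text
t: 32.75
tcp_pos: [0.5786, -0.0995, 0.2324]
tool_rot: [0.012, 0.705, -0.013, 0.709]
force: [1.0, 0.3, -0.7]
finger_gap: 0.458
```

Run:
```python
from h import *
go(st(-.15,-.24,.22),A[:2,0])
```

```text
t32.75 tcp [ 0.5786 -0.0995  0.2324] F [ 1.   0.3 -0.7] gap 0.458 q [-0.36  0.47  1.53  0.    1.13 -0.32]
 tool y,z in world [ 0.036  0.999 -0.001] [ 0.999 -0.036  0.004]  shift mm [  12.2 -212.7 -123.6]
 turn -0.004
```

arm_command([
  [[0,-20,-12,0],[0,-40,-24,0],[0,-40,-24,0],[0,-40,-24,0],[0,-40,-24,0],[0,-25,-12,0],[0,-8,-4,0],[0,0,0,0],[0,0,0,0]],
])

```text
t: 33.65
tcp_pos: [0.4462, -0.3065, 0.2289]
tool_rot: [0.013, 0.707, -0.012, 0.707]
force: [0.6, 0.4, -0.3]
finger_gap: 0.457
```

Run:
```python
from h import *
S,T=measure();go(st(-.15,-.24,.22),A[:2,0])
np.save("pics/S3.npy",S);np.save("pics/T3.npy",T)
cv2.imwrite("pics/r3.png",np.hstack([cv2.resize(S[110:210,160:260,::-1],(400,400),interpolation=cv2.INTER_CUBIC),cv2.resize(T[120:220,260:360,::-1],(400,400),interpolation=cv2.INTER_CUBIC)]))
```

```text
[202.4 235.4  42.5] tri [0.3202 0.1685 0.0535 0.0003] pl60 [0.3205 0.1677] pinkish 45
[213.8 205.8  51. ] tri [0.4186 0.1307 0.0516 0.0002] pl60 [0.4181 0.1298] pinkish 30
[264.5 176.5  45. ] tri [ 0.5129 -0.0387  0.0809  0.0027] pl60 [ 0.5142 -0.0398] pinkish 0
[250.4 156.2  44. ] tri [0.5788 0.0067 0.0867 0.0002] pl60 [0.5834 0.0068] pinkish 0
[282.7 155.2  45. ] tri [ 0.5894 -0.0999  0.0656  0.0094] pl60 [ 0.586  -0.1019] pinkish 0
[266.5 155.1  46.5] tri [ 0.5748 -0.0478  0.0993  0.0101] pl60 [ 0.5867 -0.0476] pinkish 0
[248.3 140.7  41.5] tri [0.6307 0.013  0.0886 0.0005] pl60 [0.6367 0.0131] pinkish 0
[266.7 139.7  45.5] tri [ 0.6341 -0.0482  0.0836  0.0003] pl60 [ 0.6395 -0.0491] pinkish 0
t33.75 tcp [ 0.4465 -0.306   0.2289] F [ 0.2 -0.   0.1] gap 0.459 q [-0.81  0.42  1.65  0.    1.08 -0.77]
 tool y,z in world [0.034 0.999 0.001] [ 0.999 -0.034 -0.   ]  shift mm [ 8.9 -1.6  0.9]
 turn -0.002
```

View pics/r3.png

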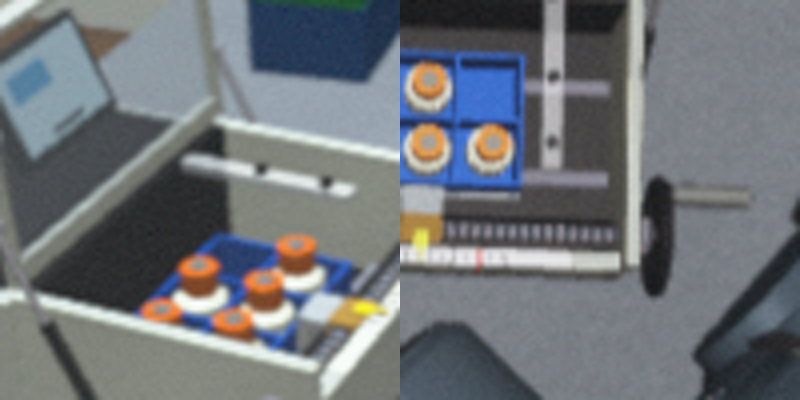

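All five bottles stand in cells. The left two only look high because the end wall hides the bottoms of their caps. Next I locate the hub and crank.

Run:
```python
from h import *
from scipy.optimize import brentq
np.set_printoptions(precision=4,suppress=True)
S,T=np.load("pics/S3.npy"),np.load("pics/T3.npy")
t=lambda p:np.array(p,float)/4+[260,120]-.375
inv=lambda X:(np.linalg.inv(A)@(np.atleast_2d(X)-O).T).T
w=plane("top",t([(256,178),(256,297)]),.075);print("wheel edges st",inv(w))
e0,e1=t((275,193)),t((348,196))
for c in ((273,142.2),(272.3,142.7)):
    o,v=ray("side",[c]);v=v[0]
    def f(s):
        q=proj("top",[o+s*v])[0];d=e1-e0;return d[0]*(q[1]-e0[1])-d[1]*(q[0]-e0[0])
    ss=np.linspace(.6,1.8,60);fv=[f(s) for s in ss]
    for i in range(59):
        if fv[i]*fv[i+1]<0: s=brentq(f,ss[i],ss[i+1]);print("handle st",inv(o+s*v),"top px",proj("top",[o+s*v])[0])
for z in(.055,.075,.09,.1,.11):print(z,"bar ends st",inv(plane("top",[e0,e1],z)))
save(S,"hand",250,120,50,50,8)
```

```text
wheel edges st [[-0.0478 -0.166   0.075 ]
 [-0.1472 -0.1664  0.075 ]]
handle st [[-0.0637 -0.238   0.0928]] top px [346.2856 168.6111]
handle st [[-0.0638 -0.2317  0.0939]] top px [344.4765 168.5367]
0.055 bar ends st [[-0.057  -0.1858  0.055 ]
 [-0.0581 -0.2481  0.055 ]]
0.075 bar ends st [[-0.06   -0.182   0.075 ]
 [-0.0611 -0.2434  0.075 ]]
0.09 bar ends st [[-0.0623 -0.1791  0.09  ]
 [-0.0633 -0.2398  0.09  ]]
0.1 bar ends st [[-0.0638 -0.1772  0.1   ]
 [-0.0648 -0.2374  0.1   ]]
0.11 bar ends st [[-0.0653 -0.1753  0.11  ]
 [-0.0663 -0.2351  0.11  ]]
```

View pics/hand.png

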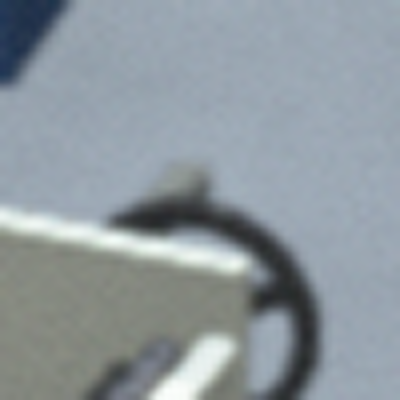

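The handle is at station (-64, -224, 93) mm and the hub at x ≈ -97.5 mm, which gives a radius of 38.3 mm, as specified.

Run:
```python
from h import *
go(st(-.0637,-.224,.08),A[:2,0])
```

```text
t33.75 tcp [ 0.4465 -0.306   0.2289] F [ 0.2 -0.   0.1] gap 0.459 q [-0.81  0.42  1.65  0.    1.08 -0.77]
 tool y,z in world [0.034 0.999 0.001] [ 0.999 -0.034 -0.   ]  shift mm [148.9  14.6  87.2]
 turn -0.002
```

arm_command([
  [[0,4,20,0],[0,5,40,0],[20,4,20,0],[20,2,6,0],[20,0,0,0],[0,0,0,0],[0,0,0,0]],
], jaw=55)

```text
t: 34.45
tcp_pos: [0.5328, -0.2944, 0.1688]
tool_rot: [0.012, 0.707, -0.012, 0.707]
force: [-0.5, -0.9, -0.2]
finger_gap: 0.553
```

Run:
```python
from h import *
go(st(-.0637,-.224,.08),A[:2,0])
```

```text
t34.45 tcp [ 0.5328 -0.2944  0.1688] F [-0.5 -0.9 -0.2] gap 0.553 q [-0.69  0.58  1.53  0.    1.03 -0.65]
 tool y,z in world [0.034 0.999 0.001] [ 0.999 -0.034 -0.001]  shift mm [88.8  0.1  1.5]
 turn -0.002
```

arm_command([
  [[30,0,1,0],[30,0,0,0],[20,0,0,0],[10,0,0,0],[0,0,0,0],[0,0,0,0]],
])

```text
t: 35.05
tcp_pos: [0.5343, -0.2962, 0.0802]
tool_rot: [0.012, 0.706, -0.013, 0.708]
force: [0.7, -1.0, 0.4]
finger_gap: 0.552
```

arm_command([
  [[0,0,0,0],[0,0,0,0],[0,0,0,0],[0,0,0,0],[0,0,0,0]],
], jaw=0, force=30)

```text
t: 35.55
tcp_pos: [0.5337, -0.2961, 0.0793]
tool_rot: [0.012, 0.707, -0.013, 0.707]
force: [-0.9, -2.1, 1.8]
finger_gap: 0.194
```

Run:
```python
from h import *
go(st(-.0637,-.224,.08),A[:2,0])
a0=np.arctan2(33.8,18)
k=np.arange(0,13);a=a0+k*2*np.pi/12
x,z=38*np.sin(a),38*np.cos(a)
print([[round(-(z[i+1]-z[i])),0,round(x[i+1]-x[i]),0] for i in range(12)])
S,T=snapshot("side"),snapshot("top");save(T,"scale",235,160,80,30,10)
```

```text
t35.55 tcp [ 0.5337 -0.2961  0.0793] F [-0.9 -2.1  1.8] gap 0.194 q [-0.69  0.71  1.59 -0.    0.84 -0.65]
 tool y,z in world [ 0.036  0.999 -0.001] [ 0.999 -0.036  0.001]  shift mm [-0.7  1.8  0.4]
 turn -0.004
[[19, 0, 4, 0], [19, 0, -6, 0], [13, 0, -14, 0], [4, 0, -19, 0], [-6, 0, -19, 0], [-14, 0, -13, 0], [-19, 0, -4, 0], [-19, 0, 6, 0], [-13, 0, 14, 0], [-4, 0, 19, 0], [6, 0, 19, 0], [14, 0, 13, 0]]
```

arm_command([
  [[19,0,4,0],[19,0,-6,0],[13,0,-14,0],[4,0,-19,0],[-6,0,-19,0],[-14,0,-13,0],[-19,0,-4,0],[-19,0,6,0],[-13,0,14,0],[-4,0,19,0]],
])

```text
t: 36.65
tcp_pos: [0.5013, -0.2947, 0.1]
tool_rot: [0.013, 0.707, -0.013, 0.707]
force: [-3.0, -3.6, -8.7]
finger_gap: 0.193
```

```bash
cat >> h.py <<'E'
def crank():
    s=status.sense();p=np.linalg.inv(A)@(s["tcp_pos"]-O)+[.0975,0,-.075+.013]
    print("t%.2f"%s["t"],"rel hub mm",(p*1000).round(1)," ang deg %.1f r %.1f"%(np.degrees(np.arctan2(p[0],p[2])),np.hypot(p[0],p[2])*1000),"F",s["force"].round(1),"gap %.3f"%s["finger_gap"])
E
python3 -c "
from h import *
crank()"
```

```text
t36.65 rel hub mm [   0.9 -225.4   38. ]  ang deg 1.4 r 38.0 F [-3.  -3.6 -8.7] gap 0.193
```

arm_command([
  [[6,0,19,0],[14,0,13,0],[19,0,4,0],[19,0,-6,0],[13,0,-14,0],[4,0,-19,0],[-6,0,-19,0],[-14,0,-13,0],[-19,0,-4,0],[-19,0,6,0]],
])

```text
t: 37.65
tcp_pos: [0.4674, -0.2932, 0.0819]
tool_rot: [0.014, 0.707, -0.013, 0.707]
force: [5.9, -0.0, -7.2]
finger_gap: 0.201
```

arm_command([
  [[-13,0,14,0],[-4,0,19,0],[6,0,19,0],[14,0,13,0],[19,0,4,0],[19,0,-6,0],[13,0,-14,0],[4,0,-19,0],[-6,0,-19,0],[-14,0,-13,0]],
])

```text
t: 38.65
tcp_pos: [0.4664, -0.2932, 0.0432]
tool_rot: [0.013, 0.707, -0.013, 0.707]
force: [6.7, 1.2, 1.5]
finger_gap: 0.197
```

```bash
python3 -c "
from h import *
crank()"
```

```text
t38.65 rel hub mm [ -34.  -225.1  -18.8]  ang deg -119.0 r 38.9 F [6.7 1.2 1.5] gap 0.197
```

arm_command([
  [[-19,0,-4,0],[-19,0,6,0],[-13,0,14,0],[-4,0,19,0],[6,0,19,0],[14,0,13,0],[19,0,4,0],[19,0,-6,0],[13,0,-14,0],[4,0,-19,0]],
])

```text
t: 39.65
tcp_pos: [0.4993, -0.2946, 0.0231]
tool_rot: [0.013, 0.706, -0.013, 0.708]
force: [1.7, 0.9, 8.3]
finger_gap: 0.196
```

arm_command([
  [[-6,0,-19,0],[-14,0,-13,0],[-19,0,-4,0],[-19,0,6,0],[-13,0,14,0],[-4,0,19,0],[6,0,19,0],[14,0,13,0],[0,0,0,0],[0,0,0,0]],
])

```text
t: 40.65
tcp_pos: [0.534, -0.2961, 0.0786]
tool_rot: [0.012, 0.707, -0.013, 0.707]
force: [0.4, -2.6, -0.4]
finger_gap: 0.199
```

Run:
```python
from h import *
crank()
S,T=snapshot("side"),snapshot("top");np.save("pics/S4.npy",S);np.save("pics/T4.npy",T)
cv2.imwrite("pics/sc4.png",np.vstack([cv2.resize(T[165:190,235:315,::-1],(800,250),interpolation=cv2.INTER_CUBIC),cv2.resize(S[168:203,220:300,::-1],(800,350),interpolation=cv2.INTER_CUBIC)]))
```

```text
t40.65 rel hub mm [  33.7 -225.8   16.6]  ang deg 63.7 r 37.6 F [ 0.4 -2.6 -0.4] gap 0.199
```

View pics/sc4.png

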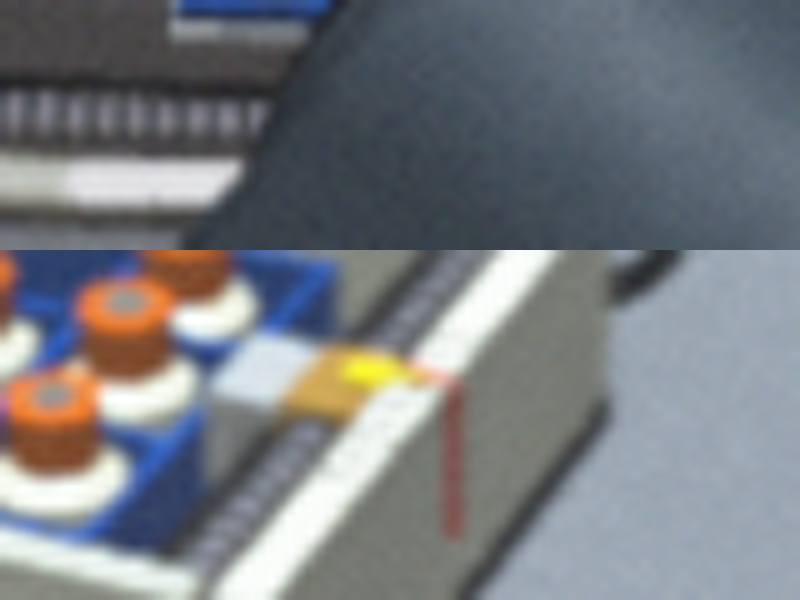

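Run:
```python
from h import *
np.set_printoptions(precision=4,suppress=True)
inv=lambda X:((np.linalg.inv(A)@(np.atleast_2d(X)-O).T).T*1000).round(1)
c=lambda p:np.array(p,float)/10+[220,168]-.45
pts=c([(418,127),(408,120),(425,120),(455,131),(375,122)])
for n,q,z in zip(("tip","mark back?","mark?","mark front edge","yellow mid"),pts,(.088,.088,.088,.088,.088)): print(n,inv(plane("side",[q],z)))
T=np.load("pics/T3.npy");h=cv2.cvtColor(T,cv2.COLOR_RGB2HSV)[165:195,235:320]
for n,m in(("yel",(h[...,0]>23)&(h[...,0]<34)&(h[...,1]>110)),("red",((h[...,0]>168)|(h[...,0]<3))&(h[...,1]>60))):
    y,x=np.nonzero(m);wt=h[...,1][m].astype(float);print(n,len(x),sorted(zip(x+235,y+165)))
    print(inv(plane("top",[[np.average(x,weights=wt)+235,np.average(y,weights=wt)+165]],.088)))
```

```text
tip [[-117.7  -13.6   88. ]]
mark back? [[-113.6  -16.    88. ]]
mark? [[-118.1  -17.8   88. ]]
mark front edge [[-128.2  -15.5   88. ]]
yellow mid [[-105.4  -11.5   88. ]]
yel 16 [(np.int64(263), np.int64(178)), (np.int64(263), np.int64(179)), (np.int64(263), np.int64(180)), (np.int64(264), np.int64(177)), (np.int64(264), np.int64(178)), (np.int64(264), np.int64(179)), (np.int64(264), np.int64(180)), (np.int64(265), np.int64(177)), (np.int64(265), np.int64(178)), (np.int64(265), np.int64(179)), (np.int64(265), np.int64(180)), (np.int64(265), np.int64(181)), (np.int64(266), np.int64(177)), (np.int64(266), np.int64(178)), (np.int64(266), np.int64(179)), (np.int64(266), np.int64(180))]
[[-102.5   30.    88. ]]
red 3 [(np.int64(279), np.int64(183)), (np.int64(279), np.int64(185)), (np.int64(279), np.int64(186))]
[[-121.8  -17.4   88. ]]
```

arm_command([
  [[19,0,4,0],[19,0,-6,0],[13,0,-14,0],[4,0,-19,0],[-6,0,-19,0],[-14,0,-13,0],[-19,0,-4,0],[-19,0,6,0],[-13,0,14,0],[-3,0,10,0]],
])

```text
t: 41.75
tcp_pos: [0.4932, -0.2943, 0.0992]
tool_rot: [0.012, 0.706, -0.013, 0.708]
force: [-1.2, -3.2, -4.1]
finger_gap: 0.192
```

arm_command([
  [[0,0,0,0],[0,0,0,0]],
])

```text
t: 41.95
tcp_pos: [0.4926, -0.2943, 0.0987]
tool_rot: [0.012, 0.707, -0.013, 0.707]
force: [0.5, -1.1, 4.6]
finger_gap: 0.198
```

```bash
python3 -c "
from h import *
crank()"
```

```text
t41.95 rel hub mm [  -7.7 -225.3   36.7]  ang deg -11.9 r 37.5 F [ 0.5 -1.1  4.6] gap 0.198
```

arm_command([
  [[0,0,0,0],[0,0,0,0],[0,0,0,0],[-30,0,0,0],[-40,0,0,0],[-40,0,0,0],[0,0,-40,0],[0,0,-20,0],[0,0,0,0],[0,0,0,0]],
], jaw=55)

```text
t: 42.95
tcp_pos: [0.4324, -0.2919, 0.2078]
tool_rot: [0.013, 0.707, -0.013, 0.707]
force: [1.0, -0.5, -0.3]
finger_gap: 0.551
```

Run:
```python
from h import *
go(st(-.15,-.24,.22),A[:2,0])
S,T=snapshot("side"),snapshot("top");np.save("pics/S5.npy",S);np.save("pics/T5.npy",T)
cv2.imwrite("pics/sc5.png",np.vstack([cv2.resize(T[160:190,235:315,::-1],(800,300),interpolation=cv2.INTER_CUBIC),cv2.resize(S[170:200,220:300,::-1],(800,300),interpolation=cv2.INTER_CUBIC)]))
```

```text
t42.95 tcp [ 0.4324 -0.2919  0.2078] F [ 1.  -0.5 -0.3] gap 0.551 q [-0.81  0.42  1.72  0.    1.   -0.77]
 tool y,z in world [0.037 0.999 0.   ] [ 0.999 -0.037  0.   ]  shift mm [-12.2 -15.1  15.5]
 turn -0.005
```

View pics/sc5.png

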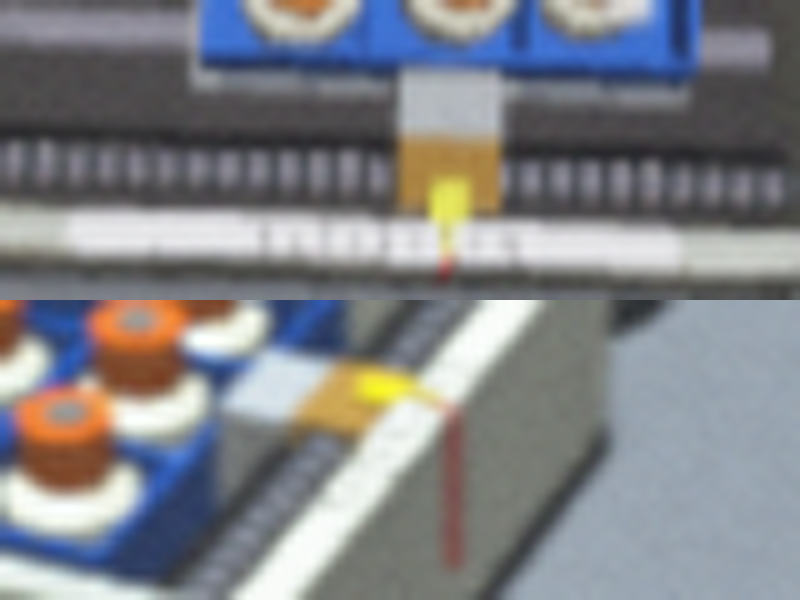

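The pointer tip (446,245) and the red mark (446,268) line up within about 1 mm. Now I take the closed gripper over and behind the hood.

Run:
```python
from h import *
go(st(.152,.01,.42),A[:2,0])
```

```text
t43.05 tcp [ 0.4333 -0.2923  0.2077] F [-0.1  0.4 -0.1] gap 0.555 q [-0.81  0.42  1.71  0.    1.   -0.77]
 tool y,z in world [ 0.036  0.999 -0.   ] [ 0.999 -0.036  0.001]  shift mm [-212.1  236.3  315.8]
 turn -0.004
```

arm_command([
  [[-45,20,0,0],[-45,35,0,0],[-45,40,0,0],[-45,40,0,0],[-32,40,10,0],[0,40,20,0],[0,21,30,0],[0,0,35,0],[0,0,35,0],[0,0,0,0]],
], jaw=0)

```text
t: 44.05
tcp_pos: [0.5742, -0.0798, 0.3963]
tool_rot: [0.012, 0.707, -0.012, 0.707]
force: [-0.1, 0.9, 0.1]
finger_gap: 0.001
```

arm_command([
  [[0,0,35,0],[0,0,35,0],[0,0,35,0],[0,0,35,0],[0,0,30,0],[0,0,14,0],[0,0,0,0],[0,0,0,0]],
])

```text
t: 44.85
tcp_pos: [0.7532, -0.0866, 0.3967]
tool_rot: [0.013, 0.708, -0.012, 0.706]
force: [0.2, -0.4, 0.4]
finger_gap: 0.001
```

Run:
```python
from h import *
go(st(.152,.01,.29),A[:2,0])
```

```text
t44.85 tcp [ 0.7532 -0.0866  0.3967] F [ 0.2 -0.4  0.4] gap 0.001 q [-0.26  0.63  0.79 -0.    1.72 -0.23]
 tool y,z in world [0.036 0.999 0.   ] [ 0.999 -0.036 -0.002]  shift mm [106.7  19.3   3.6]
 turn -0.004
```

arm_command([
  [[20,15,4,0],[40,4,0,0],[30,0,0,0],[17,0,0,0],[0,0,0,0],[0,0,-15,0],[0,0,-15,0],[2,0,-8,0],[1,0,-14,0],[2,0,-16,0]],
])

```text
t: 45.85
tcp_pos: [0.69, -0.0657, 0.2865]
tool_rot: [0.013, 0.706, -0.013, 0.708]
force: [1.2, -0.1, 0.4]
finger_gap: -0.001
```

Run:
```python
from h import *
s=status.sense();print("st mm",((np.linalg.inv(A)@(s["tcp_pos"]-O))*1000).round(1));go(st(.084,.01,.285),A[:2,0])
```

```text
st mm [ 84.8   9.5 286.5]
t45.85 tcp [ 0.69   -0.0657  0.2865] F [ 1.2 -0.1  0.4] gap -0.001 q [-0.26  0.57  1.18  0.    1.38 -0.22]
 tool y,z in world [ 0.036  0.999 -0.   ] [ 0.999 -0.036  0.002]  shift mm [ 1.5  0.4 -0.8]
 turn -0.004
```

arm_command([
  [[5,0,-16,0],[6,0,-15,0],[7,0,-15,0],[9,0,-14,0],[10,0,-13,0],[11,0,-12,0],[13,0,-11,0],[13,0,-10,0],[0,0,0,0]],
])

```text
t: 46.75
tcp_pos: [0.5813, -0.0611, 0.2105]
tool_rot: [0.013, 0.709, -0.012, 0.705]
force: [-0.4, 0.3, -0.4]
finger_gap: -0.002
```

Run:
```python
from h import *
s=status.sense();print("st mm",((np.linalg.inv(A)@(s["tcp_pos"]-O))*1000).round(1),s["force"].round(1))
S=snapshot("side");save(S,"close",150,60,190,140,4)
```

```text
st mm [-24.1  10.6 210.5] [-0.4  0.3 -0.4]
```

arm_command([
  [[-30,0,0,0],[-45,0,0,0],[-45,0,0,0],[-45,0,0,0],[0,0,-40,0],[0,0,-40,0],[0,0,-40,0],[0,0,-40,0],[0,0,0,0],[0,0,0,0]],
])

```text
t: 47.8
tcp_pos: [0.4248, -0.0562, 0.3781]
tool_rot: [0.012, 0.706, -0.013, 0.708]
force: [0.5, -0.1, 0.6]
finger_gap: 0.0
```

arm_command([
  [[0,-40,0,0],[0,-40,0,0],[0,-40,0,0],[0,-40,0,0],[0,-40,0,0],[0,-40,0,0],[0,0,0,0],[0,0,0,0],[0,0,0,0],[0,0,0,0]],
])

```text
t: 48.8
tcp_pos: [0.4164, -0.2949, 0.3769]
tool_rot: [0.012, 0.707, -0.012, 0.707]
force: [0.5, -0.6, 0.5]
finger_gap: -0.001
```

arm_command([
  [[0,0,0,0],[0,0,0,0],[0,0,0,0],[0,0,0,0],[0,0,0,0],[0,0,0,0],[0,0,0,0],[0,0,0,0],[0,0,0,0],[0,0,0,0]],
])

```text
t: 49.8
tcp_pos: [0.4159, -0.2959, 0.3767]
tool_rot: [0.013, 0.707, -0.013, 0.707]
force: [0.6, -0.3, 0.0]
finger_gap: 0.001
```

Run:
```python
from h import *
go(st(0,0,.3))
S,T=measure()
cv2.imwrite("pics/fin.png",np.hstack([cv2.resize(S[100:210,130:260,::-1],(400,340),interpolation=cv2.INTER_CUBIC),cv2.resize(T[110:195,225:325,::-1],(400,340),interpolation=cv2.INTER_CUBIC)]))
```

```text
t49.80 tcp [ 0.4159 -0.2959  0.3767] F [ 0.6 -0.3  0. ] gap 0.001 q [-0.84  0.22  1.51  0.    1.41 -0.8 ]
 tool y,z in world [0.036 0.999 0.   ] [ 0.999 -0.036 -0.   ]  shift mm [ 76.7 230.1 180.9]
[202.4 235.4  42.5] tri [0.3202 0.1685 0.0535 0.0003] pl60 [0.3205 0.1677] pinkish 48
[213.7 205.7  52. ] tri [0.4188 0.1308 0.052  0.0002] pl60 [0.4182 0.13  ] pinkish 31
[279.4 176.6  43. ] tri [ 0.5352 -0.0753  0.1063  0.059 ] pl60 [ 0.5134 -0.0895] pinkish 0
```

View pics/fin.png

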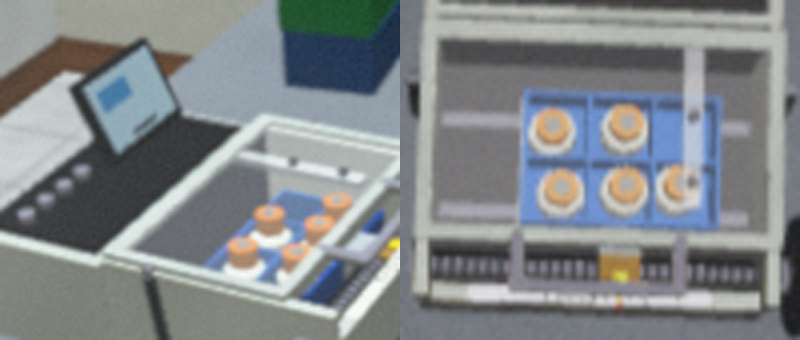

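The hood looks shut, the five bottles stand under it, and the pointer is above the red mark at (619,303). I'll wait a little longer, then check against the initial pictures.

arm_command([
  [[0,0,0,0],[0,0,0,0],[0,0,0,0],[0,0,0,0],[0,0,0,0],[0,0,0,0],[0,0,0,0],[0,0,0,0],[0,0,0,0],[0,0,0,0]],
])

```text
t: 50.9
tcp_pos: [0.4159, -0.2959, 0.3767]
tool_rot: [0.013, 0.707, -0.013, 0.707]
force: [-0.1, -0.0, 1.4]
finger_gap: 0.001
```

Run:
```python
from h import *
S,T=snapshot("side"),snapshot("top")
for n,a,b,(x,y,w,h) in(("side hood+bar",np.load("pics/side0.npy"),S,(225,145,45,50)),("side hood front-left",np.load("pics/side0.npy"),S,(165,178,60,20)),("top hood",np.load("pics/top0.npy"),T,(222,110,110,25))):
    g=[cv2.GaussianBlur(cv2.cvtColor(i,cv2.COLOR_RGB2GRAY)[y:y+h,x:x+w].astype(np.float32),(3,3),0) for i in(a,b)]
    print(n,"shift px",np.round(cv2.phaseCorrelate(*g),2),"mean diff",np.abs(g[0]-g[1]).mean().round(2))
h=cv2.cvtColor(T,cv2.COLOR_RGB2HSV)[170:195,255:305]
for n,m in(("yel",(h[...,0]>22)&(h[...,0]<34)&(h[...,1]>110)),("red",((h[...,0]>168)|(h[...,0]<3))&(h[...,1]>60))):
    y,x=np.nonzero(m);print(n,len(x),(x.mean()+255).round(2),(y.mean()+170).round(2))
```

```text
Traceback (most recent call last):
ValueError: setting an array element with a sequence. The requested array has an inhomogeneous shape after 1 dimensions. The detected shape was (2,) + inhomogeneous part.
```

Run:
```python
from h import *
S,T=snapshot("side"),snapshot("top")
for n,a,b,(x,y,w,h) in(("side hood+bar",np.load("pics/side0.npy"),S,(225,145,45,50)),("side hood front-left",np.load("pics/side0.npy"),S,(165,178,60,20)),("top hood",np.load("pics/top0.npy"),T,(222,110,110,25))):
    g=[cv2.GaussianBlur(cv2.cvtColor(i,cv2.COLOR_RGB2GRAY)[y:y+h,x:x+w].astype(np.float32),(3,3),0) for i in(a,b)]
    print(n,"shift px",cv2.phaseCorrelate(*g),"mean diff",np.abs(g[0]-g[1]).mean())
h=cv2.cvtColor(T,cv2.COLOR_RGB2HSV)[170:195,255:305]
for n,m in(("yel",(h[...,0]>22)&(h[...,0]<34)&(h[...,1]>110)),("red",((h[...,0]>168)|(h[...,0]<3))&(h[...,1]>60))):
    y,x=np.nonzero(m);print(n,len(x),x.mean()+255,y.mean()+170)
```

```text
side hood+bar shift px ((0.6666237302533489, -0.18122633280236755), 0.5371617974175347) mean diff 16.760056
side hood front-left shift px ((-0.3462476426449719, 0.16245002496815886), 0.42499113341172534) mean diff 17.136719
top hood shift px ((-0.02396719040626749, 0.590138310094849), 1.0220548887252807) mean diff 1.0490227
yel 8 279.5 178.5
red 1 279.0 187.0
```

```bash
python3 -c "
from station import ticket
print(ticket.sign_off())"
```

```text
the job is handed in; nothing more can be done
None
```

I did the whole job and handed it in at about 51 s of robot time. The sign-off gives no verdict, so I don't know the result.

- **Hood opened:** I lifted it by the pull bar to about 1.24 rad and let go. It rose to its stop by itself.
- **Bottles:** All five orange-capped white bottles stand upright, one to a cell. I left the pink and purple look-alikes alone. No bottle was seen to be knocked aside.
- **Carriage:** I turned the handwheel about 4.8 turns. The pointer is within about 1–2 mm of the red mark in the top view (columns 279.5 and 279.0).
- **Hood shut:** I pushed it past its balance point and it sank shut. The bar and front edge are within 1 pixel of the first pictures; 0.05 rad would show as roughly 4 pixels. The arm ended well clear of everything.

**Checks that disagreed:**
- **Left bottles:** The two left-hand bottles measured 3–5 mm too high from two views. The close crop showed the end wall hiding the bottoms of their caps, and they look seated.
- **Side-view comparison:** In the side view, the before-and-after comparison of the hood area matched less cleanly than from the top. I put this down to the carriage and bottles having moved there.
- **Bystanders:** I did not measure whether the tip box, jar and strip block stayed put. None of my moves went near the jar or strip block; I did not locate the tip box.

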